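# Clear the cargo rail and clip the tools away

## Task

Tidy the load bay after the repair: take the scraper from its stand, set its tongue in the slot of the cargo rail and drive every lodged bolt out of the open end into the catch tray, then put the scraper back upright in its stand. Press every screwdriver lying on the mat fully home into a spring clip place of the rack, one to a place, any place and either way round. Leave the column switch, the hex-key holder and the tape where they are.

Things in the scene. Friction and masses are not known exactly. Their poses are not given: they have to be found in the camera images.
- rack: fixed clip rack: aluminium base plate 110 x 290 x 10 mm (long along its y), origin at the centre of its underside, with four spring clip places 76 mm apart along y; a tool lies in a place along the rack's x. Each place has two saddle blocks (at x = +-40 mm, 14 mm long, tops 36 mm above the table) with a pair of rollers above each; the 66 mm between them are free for fingers, down to the plate
- clip0 (a point): clip place 0 (the rack's -y end): where the middle of a seated handle's axis lies, 50 mm above the table, x along the tool. Its jaws: white slippery 12 mm rollers on spring arms, left and right, over both saddles; 21 mm apart when closed, centres 60.5 mm and tops 66.5 mm above the table
- clip1 (a point): clip place 1, like clip0. A handle laid on the rollers has its axis 72 mm above the table; pressed straight down with 10 to 17 N it spreads the jaws by 3.5 mm each and snaps home on the saddles, where the rollers hold it
- clip2 (a point): clip place 2, like clip0
- clip3 (a point): clip place 3 (the rack's +y end), like clip0
- driver1_mid (a point): screwdriver, 100 to 150 g, lying on the mat; this point: middle of the handle, on its axis, 17 mm above the mat; x along the shaft towards the tip. Black round handle 28 mm thick, 130 mm long, the last 8 mm at each end 34 mm square collars (so it does not roll); steel shaft 7 mm thick, 60 mm long, beyond the +x collar. May be absent
- driver2_mid (a point): screwdriver, 100 to 150 g, lying on the mat; this point: middle of the handle, on its axis, 17 mm above the mat; x along the shaft towards the tip. Black round handle 28 mm thick, 130 mm long, the last 8 mm at each end 34 mm square collars (so it does not roll); steel shaft 7 mm thick, 48 mm long, beyond the +x collar. May be absent
- driver3_mid (a point): screwdriver, 100 to 150 g, lying on the mat; this point: middle of the handle, on its axis, 17 mm above the mat; x along the shaft towards the tip. Black round handle 28 mm thick, 130 mm long, the last 8 mm at each end 34 mm square collars (so it does not roll); steel shaft 7 mm thick, 55 mm long, beyond the +x collar. May be absent
- driver4_mid (a point): screwdriver, 100 to 150 g, lying on the mat; this point: middle of the handle, on its axis, 17 mm above the mat; x along the shaft towards the tip. Black round handle 28 mm thick, 130 mm long, the last 8 mm at each end 34 mm square collars (so it does not roll); steel shaft 7 mm thick, 40 mm long, beyond the +x collar. May be absent
- rail: fixed slotted aluminium rail 240 x 60 x 22 mm, origin at the centre of its underside, x along the slot to its open end. T-slot: mouth 18 mm wide, 16 mm deep; under the 7 mm lips 26 mm wide; floor 6 mm above the table; first 10 mm at the -x end blocked. At the +x end follows a steel catch tray, inside 72 mm long, 74 mm wide, floor 2 mm and walls 18 mm above the table
- rail_mouth (a point): middle of the rail's open end, at its top face: x = 120 mm in the rail's frame, 22 mm above the table; axes as the rail's
- stub1_mid (a point): sheared bolt lodged in the rail's slot, about 30 g: head 22 mm diameter, 6 mm thick, under the lips (cannot be lifted out), a 10 mm thick stub on it, 12 mm high in all, top 4 mm below the rail's top face; this point: on its axis, half-way up. It slides when pushed. May be absent
- stub2_mid (a point): sheared bolt lodged in the rail's slot, about 30 g: head 22 mm diameter, 6 mm thick, under the lips (cannot be lifted out), a 10 mm thick stub on it, 12 mm high in all, top 4 mm below the rail's top face; this point: on its axis, half-way up. It slides when pushed. May be absent
- scraper_mid (a point): slot scraper, 180 g, upright in its stand; this point: middle of its square black grip, 24 x 24 x 50 mm. Under the grip a flange 44 x 44 x 5 mm (underside 30 mm below this point), under that a tongue 34 mm long (its x), 9 mm wide (its y), 14.5 mm deep. With the tongue in the slot, the flange slides on the rail's top and this point is 52 mm above the table
- stand: fixed scraper stand, grey block 60 x 60 x 24 mm, origin at the centre of its underside; pocket in the middle of its top 44 mm long (its x), 18 mm wide (its y), 18 mm deep, for the scraper's tongue; the flange rests on the top and scraper_mid is then 54 mm above the table, over this origin
- switch: bystander: black column switch, drum 90 mm diameter, 58 mm high, two stalks; origin at the centre of its underside
- keyholder: bystander: yellow hex-key holder 50 x 70 x 28 mm; origin at the centre of its underside
- tape: bystander: roll of grey tape 90 mm diameter, 20 mm high; origin at the centre of its underside
Mind the look-alikes: they are no part of the job. What is shaped like the part that bears driver4_mid but green or yellow is not meant. Leave any blue or brown look-alike of the part that bears driver3_mid alone.

How it is judged:
By the outcome, as a careful person would: the job done as asked, in the order asked, and still so for the second after the job is handed in, with the robot touching nothing.
Of driver1, driver2, driver3, driver4 only 3 to 4 are there at a start; the rules pass over those that are not, and their reading is None.
Of stub1, stub2 only 1 to 2 are there at a start; the rules pass over those that are not, and their reading is None.
At some moment in a run one of driver1, driver2, driver3, driver4 may be knocked a few centimetres aside while the robot is not near it.
It also fails if it takes over 210 s, if anything falls off the work surface, if the arm or the gripper's body presses on something with over 40 N, if the wrist force passes 120 N, or if a joint passes its speed limit or range.

## Robot

A 6-joint arm with a two-finger parallel gripper is mounted at the origin on the work surface. World frame = base frame: x ahead of the robot, y to its left, z up, the work surface at z = 0. Lengths are in m, angles in rad, forces in N, time in s.
With the tool pointing down it reaches from about 0.275 to 0.725 m from the base axis. Payload 15.9 kg.
Tool frame: the origin (TCP) lies at the very end of the fingers, on their centre line; the grasp point (between the pads) lies 19 mm behind it; z points along the fingers, y is the direction in which the jaws open and shut (so a half turn about z gives the same grasp; the last joint's range is limited). The gripper opens to 85 mm and grips with 20 to 120 N. Pads are 22 mm wide; open, the fingers measure 114 mm over their backs; the gripper's body (76 mm by 85 mm) begins 54 mm behind the grasp point. The pads swing forward as they close: fully open they stand 13 mm farther back than shut.
Start: joints at [-1.345, 0.213, -0.034, 1.323, 0, 1.571], TCP at [0.112, -0.487, 0.231] pointing down, gripper open.
Joint ranges: [-2.98, 2.98], [-0.74, 1.72], [-1.14, 1.35], [-2.1, 2.04], [-1.57, 1.44], [-3.14, 3.14]. Speed limits (rad/s): [1.89, 1.89, 2.39, 2.57, 3.14, 3.14].

## Interface

Orientations are given as a unit quaternion [w, x, y, z].
In Python, from station import env gives the robot as it stands.
- The arm moves only by the tool jog_arm, never from a script. Its argument "deltas" is a list of rows, each a list of 6 numbers: the shift along the world's x, y, z each as a share of 8 cm, from -1 to 1, then the turn, a rotation vector about the world's x, y, z each as a share of 60 degrees, from -1 to 1. A call has 1 to 20 rows; each row shifts and turns the pose as measured when the row begins; what a row does not reach is not made up. A row lasts 1/8 s, in which the tool goes at most 62.5 mm and 10.7 degrees, less where a joint would pass 70% of its speed; a pose out of reach is approached as far as the arm can. A call with a number of a shift or a turn outside -1 to 1 is refused whole. A call with a gripper value outside its range is refused whole. "claw" is the closure, from -1 (fully open) to 1 (shut), so that 0 is half open, set as the call begins (left out, the last holds). The fingers move at their own pace and stop on an object; "force" is the grip in N (left out, the last holds). Time passes only in rows, so rows that do not move let the fingers close. It gives the time, the measured TCP pose, the force and the opening at its end, in the units of the state.
- env.sense(): the state, without advancing time (a new reading comes with each control period).
- env.grab_frame(name): name is "side" or "top" or "wrist"; returns a dict with "color" (480x640x3 uint8, red, green, blue), "fx", "fy", "cx", "cy" (pixels), "world_from_camera" (4x4, takes a point from camera to world coordinates). Camera axes: x right, y down, z forward; pixel columns grow to the right and rows downward; lengths in m; the calibration is good to about 2 mm. The wrist camera is an equidistant fisheye: a pixel r from the principal point sees the ray r / f radians off the axis. A picture is of the moment at which its call begins. There is no depth.
- env.close_job(): hands the job in, once; it reports no verdict.
Trained networks look in a picture, given as the dict that the camera call returned (one of the last four; its "shot" number tells which), for a name from the list of things; names that differ only in an ending like _2 or _b are one class to them, and where a whole thing is asked for, a point or a joint stands for the part that bears it (a point fixed in the world has none). Each returns a list of dicts, best first, with "confidence" (0 to 1); they miss things now and then, are a little off and sometimes report something else, mostly with a low value. They report only what shows in the picture. A call takes as long as a camera call. They do not tell look-alikes from the thing itself.
- env.outline_of(thing, picture): "mask" (480x640 bool, what is visible of it) and "position" ([column, row] in pixels, amid what is visible of it).
- env.pinpoint(thing, picture): "position" ([column, row] in pixels: a listed point, or the origin of a listed thing).
The state is a dict: "clock": time; "joint_positions": joint angles; "joint_vel": joint speeds; "effort": joint torques, N m; "eef_pos": TCP position; "orientation": TCP orientation; "contact_force": force on the tool from outside, world axes, zero at the start; "ft_torque": the same for the moment, N m; "width": opening from 0.0 (shut) to 1.0 (fully open).
Only numpy, scipy, OpenCV 4.12 (cv2) and the standard library are available. Lean on these libraries where they do the work, as an engineer would, in place of code of your own. Each camera call takes 0.05 s, during which the arm holds its last target. There are 200 camera calls.

## Working session

There is one attempt and no reset: what is moved stays moved. The work goes in short steps, Python scripts to look and compute and a tool call to move; the robot and the scene stay as the last step left them, time stands still between calls to the robot, and variables do not carry over. Pictures are saved under pics/ and viewed, about 12 in all and at most 16, crops included, and the job is handed in when it is done.

Besides the shell and the picture viewer there is one more tool, called by a JSON object that holds its "api" and its "payload". jog_arm: Moves the arm, as the interface text tells. Its arguments: {"type":"object","properties":{"deltas":{"type":"array","items":{"type":"array","items":{"type":"number"}}},"claw":{"type":"number"},"force":{"type":"number"}},"required":["deltas"]}

```bash
mkdir -p pics; ls; cat > h.py <<'E'
import numpy as np, cv2
from station import env
def save(f,name,crop=None,s=1):
    im=cv2.cvtColor(f["color"],cv2.COLOR_RGB2BGR)
    if crop: x0,y0,x1,y1=crop; im=im[y0:y1,x0:x1]
    if s!=1: im=cv2.resize(im,None,fx=s,fy=s,interpolation=cv2.INTER_CUBIC)
    cv2.imwrite("pics/"+name,im)
def ray(f,p,fish=False):
    x=(p[0]-f["cx"])/f["fx"]; y=(p[1]-f["cy"])/f["fy"]
    if fish:
        r=np.hypot(x,y); k=np.sin(r)/r if r>1e-9 else 1
        d=np.array([x*k,y*k,np.cos(r)])
    else: d=np.array([x,y,1.])
    T=np.array(f["world_from_camera"]); return T[:3,3],T[:3,:3]@d
def onz(f,p,z,fish=False):
    o,d=ray(f,p,fish); return o+d*(z-o[2])/d[2]
def proj(f,P,fish=False):
    T=np.array(f["world_from_camera"]); c=T[:3,:3].T@(np.array(P)-T[:3,3])
    if fish:
        h=np.hypot(c[0],c[1]); a=np.arctan2(h,c[2]); k=a/h if h>1e-9 else 1/c[2]
        return np.array([f["fx"]*c[0]*k+f["cx"],f["fy"]*c[1]*k+f["cy"]])
    return np.array([f["fx"]*c[0]/c[2]+f["cx"],f["fy"]*c[1]/c[2]+f["cy"]])
E
python3 - <<'E'
from h import *
np.set_printoptions(precision=3,suppress=True)
f=env.grab_frame("top"); save(f,"top0.png")
g=env.grab_frame("side"); save(g,"side0.png")
print(f["world_from_camera"],f["fx"]);print(g["world_from_camera"])
Z=dict(rack=0,clip0=.05,clip1=.05,clip2=.05,clip3=.05,driver1_mid=.017,driver2_mid=.017,driver3_mid=.017,driver4_mid=.017,rail=0,rail_mouth=.022,stub1_mid=.012,stub2_mid=.012,scraper_mid=.054,stand=0,switch=0,keyholder=0,tape=0)
for n,z in Z.items():
    for r in env.pinpoint(n,f)[:5]:
        print(n,round(r["confidence"],2),np.round(r["position"]),onz(f,r["position"],z))
E
```

```text
pics
[[ 0.022 -0.991  0.135  0.287]
 [-1.    -0.022  0.001  0.041]
 [ 0.002 -0.135 -0.991  1.498]
 [ 0.     0.     0.     1.   ]] 458.8288551005494
[[ 0.983 -0.083  0.162  0.269]
 [-0.181 -0.497  0.849 -1.078]
 [ 0.01  -0.864 -0.504  0.744]
 [ 0.     0.     0.     1.   ]]
rack 0.64 [337. 260.] [ 0.444 -0.017  0.   ]
clip0 0.75 [329. 257.] [0.448 0.009 0.05 ]
clip0 0.65 [300. 256.] [0.449 0.102 0.05 ]
clip0 0.62 [348. 258.] [ 0.444 -0.053  0.05 ]
clip0 0.56 [370. 267.] [ 0.417 -0.119  0.05 ]
clip1 0.75 [329. 257.] [0.448 0.009 0.05 ]
clip1 0.65 [300. 256.] [0.449 0.102 0.05 ]
clip1 0.62 [348. 258.] [ 0.444 -0.053  0.05 ]
clip1 0.56 [370. 267.] [ 0.417 -0.119  0.05 ]
clip2 0.75 [329. 257.] [0.448 0.009 0.05 ]
clip2 0.65 [300. 256.] [0.449 0.102 0.05 ]
clip2 0.62 [348. 258.] [ 0.444 -0.053  0.05 ]
clip2 0.56 [370. 267.] [ 0.417 -0.119  0.05 ]
clip3 0.75 [329. 257.] [0.448 0.009 0.05 ]
clip3 0.65 [300. 256.] [0.449 0.102 0.05 ]
clip3 0.62 [348. 258.] [ 0.444 -0.053  0.05 ]
clip3 0.56 [370. 267.] [ 0.417 -0.119  0.05 ]
driver1_mid 0.61 [228. 273.] [0.392 0.334 0.017]
driver2_mid 0.84 [436
[... 298 characters left out ...]
d 0.56 [436. 279.] [ 0.387 -0.339  0.017]
driver4_mid 0.86 [160. 231.] [0.524 0.561 0.017]
driver4_mid 0.64 [228. 346.] [0.16  0.322 0.017]
driver4_mid 0.58 [231. 230.] [0.533 0.33  0.017]
rail 0.84 [331. 203.] [0.635 0.005 0.   ]
rail 0.58 [335. 260.] [ 0.442 -0.013  0.   ]
rail_mouth 0.6 [292. 197.] [0.646 0.133 0.022]
stub1_mid 0.63 [437. 278.] [ 0.392 -0.343  0.012]
stub1_mid 0.17 [329. 201.] [0.636 0.011 0.012]
stub2_mid 0.41 [303. 196.] [0.654 0.098 0.012]
scraper_mid 0.57 [405. 201.] [ 0.632 -0.232  0.054]
stand 0.55 [404. 205.] [ 0.633 -0.239  0.   ]
switch 0.61 [357. 165.] [ 0.766 -0.079  0.   ]
keyholder 0.76 [213. 190.] [0.671 0.401 0.   ]
tape 0.52 [272. 171.] [0.741 0.207 0.   ]
```

```bash
python3 - <<'E'
import cv2
im=cv2.imread("pics/top0.png")[130:400,110:510]
cv2.imwrite("pics/top0c.png",cv2.resize(im,None,fx=2,fy=2,interpolation=cv2.INTER_CUBIC))
E
```

```text
(no output)
```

View pics/top0c.png

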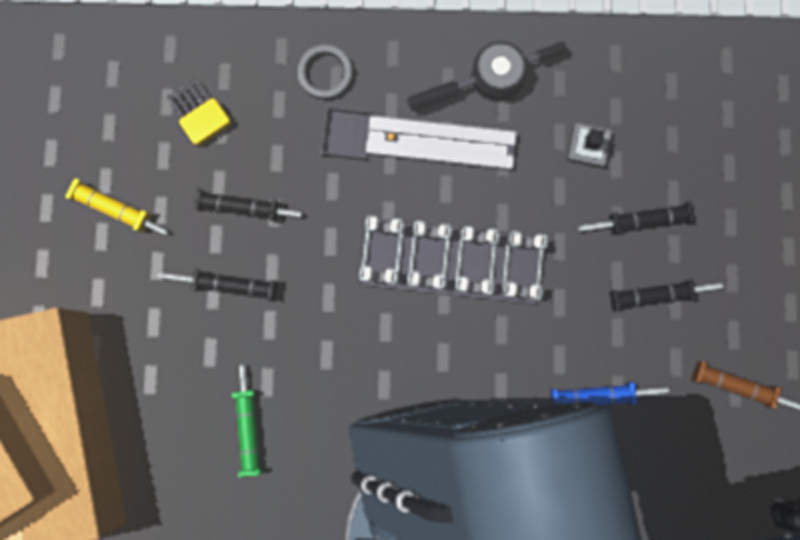

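View pics/side0.png

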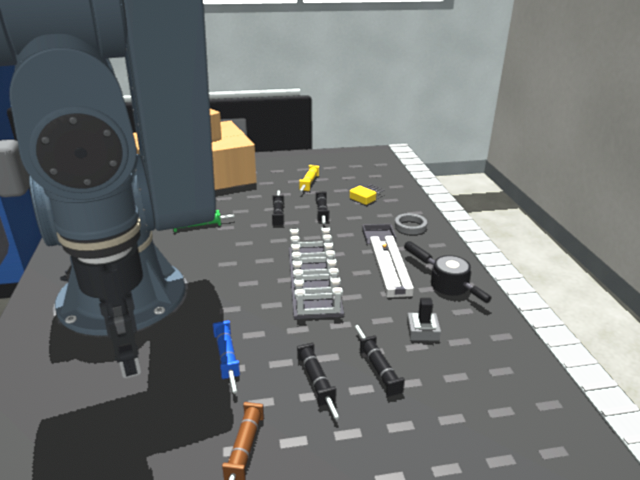

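The side and top views show four black drivers: A at top-image pixel (228,232), B at (230,272), C at (435,239) and D at (437,277). The look-alikes to leave are yellow (160,231), green (228,346), blue (407,327) and brown (479,323). The rail's tray end points to +y, with one stub visible near (305,198). The scraper is at (405,201). I'll go over the scraper and look from close by.

{"api": "jog_arm", "payload": {"deltas": [[0.6, 0.36, 0.1, 0, 0, 0], [0.6, 0.36, 0.1, 0, 0, 0], [0.6, 0.36, 0.1, 0, 0, 0], [0.6, 0.36, 0.1, 0, 0, 0], [0.6, 0.36, 0.1, 0, 0, 0], [0.6, 0.36, 0.1, 0, 0, 0], [0.6, 0.36, 0.1, 0, 0, 0], [0.6, 0.36, 0.1, 0, 0, 0], [0.6, 0.36, 0, 0, 0, 0], [0.6, 0.36, 0, 0, 0, 0], [0, 0, 0, 0, 0, 0], [0, 0, 0, 0, 0, 0]]}}

```text
clock: 2.5
eef_pos: [0.6054, -0.1872, 0.296]
orientation: [0.001, 0.994, 0.111, 0.0]
contact_force: [-0.2, -0.6, -0.0]
width: 1.001
```

```bash
cat >> h.py <<'E'
np.set_printoptions(precision=4,suppress=True)
Z=dict(rack=0,clip0=.05,driver1_mid=.017,rail=0,rail_mouth=.022,stub1_mid=.012,scraper_mid=.054,stand=0,switch=0,keyholder=0,tape=0)
def find(f,names,fish=True,n=6):
    for k in names:
        for r in env.pinpoint(k,f)[:n]:
            print(k,round(r["confidence"],2),np.round(r["position"]),onz(f,r["position"],Z[k],fish))
E
python3 - <<'E'
from h import *
f=env.grab_frame("wrist"); save(f,"w0.png")
print(f["fx"],f["cx"],f["world_from_camera"])
find(f,Z)
print(env.sense()["joint_positions"])
E
```

```text
371.64829954431775 317.69572142308164 [[ 0.2224 -0.9233 -0.3131  0.6856]
 [-0.975  -0.21   -0.0731 -0.1689]
 [ 0.0017  0.3215 -0.9469  0.4389]
 [ 0.      0.      0.      1.    ]]
rack 0.84 [170. 265.] [ 0.4395 -0.0169  0.    ]
rack 0.32 [80. 99.] [0.6441 0.146  0.    ]
clip0 0.89 [126. 272.] [0.4419 0.026  0.05  ]
clip0 0.79 [238. 307.] [ 0.4321 -0.126   0.05  ]
clip0 0.7 [183. 289.] [ 0.439  -0.0536  0.05  ]
clip0 0.56 [ 81. 252.] [0.4518 0.098  0.05  ]
driver1_mid 0.24 [81. 98.] [0.648 0.133 0.017]
rail 0.7 [169. 118.] [0.636  0.0059 0.    ]
rail_mouth 0.83 [82. 98.] [0.6488 0.1269 0.022 ]
scraper_mid 0.82 [372. 167.] [ 0.635  -0.2394  0.054 ]
stand 0.71 [364. 157.] [ 0.6374 -0.237   0.    ]
switch 0.85 [258.  33.] [ 0.7551 -0.0833  0.    ]
switch 0.38 [ 80. 250.] [0.4243 0.1339 0.    ]
tape 0.56 [64. 18.] [0.755  0.2008 0.    ]
[-0.2998  0.5267  0.5821  1.6248 -0.0006  2.6196]
```

View pics/w0.png

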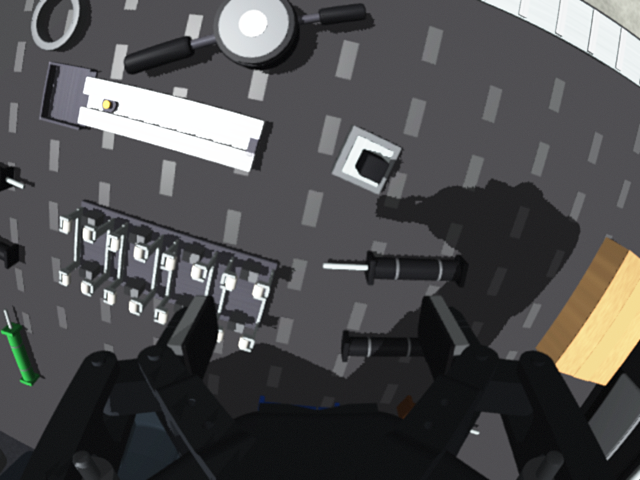

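The wrist view shows the stub at (108,104), the scraper grip at (372,165) on its stand, and the rack and both right-hand drivers. I'll work out the stand, rail and rack directions from this frame.

```bash
cat >> h.py <<'E'
def rect(f,thing,z,fish=True,i=0):
    r=env.outline_of(thing,f)
    if not r: return None
    m=r[i]["mask"].astype(np.uint8)
    c=max(cv2.findContours(m,cv2.RETR_EXTERNAL,cv2.CHAIN_APPROX_NONE)[0],key=cv2.contourArea)[:,0]
    P=np.array([onz(f,p,z,fish)[:2] for p in c]).astype(np.float32)*1000
    return r[i]["confidence"],cv2.minAreaRect(P)
E
python3 - <<'E'
from h import *
f=env.grab_frame("wrist")
print("rail",rect(f,"rail",.022))
P=[onz(f,p,.022,True)[:2] for p in [(86,77),(264,121),(250,171),(79,121)]];print(np.array(P))
P=[onz(f,p,.024,True)[:2] for p in [(355,127),(402,149),(384,193),(334,172)]];print("stand",np.array(P))
print("stand",rect(f,"stand",.024)); print("rack",rect(f,"rack",.01))
print("scr",rect(f,"scraper_mid",.06))
E
```

```text
rail (0.63, ((641.7177734375, 41.77306365966797), (314.2429504394531, 80.59481811523438), 85.8912582397461))
[[ 0.6756  0.1253]
 [ 0.6551 -0.1153]
 [ 0.5956 -0.1106]
 [ 0.6184  0.1278]]
stand [[ 0.6707 -0.2157]
 [ 0.6596 -0.2739]
 [ 0.6048 -0.2671]
 [ 0.6154 -0.2047]]
stand (0.66, ((742.3662719726562, 192.5858154296875), (101.08209991455078, 69.81615447998047), 88.10953521728516))
rack (0.67, ((423.6844787597656, 3.9801177978515625), (324.77386474609375, 157.1433563232422), 85.20951080322266))
scr (0.62, ((640.6652221679688, -233.3546600341797), (42.982444763183594, 41.706016540527344), 81.26860809326172))
```

{"api": "jog_arm", "payload": {"deltas": [[0.025, -0.04, -0.08, 0, 0, 0.175], [0.025, -0.04, -0.08, 0, 0, 0.175], [0.025, -0.04, -0.08, 0, 0, 0.175], [0.025, -0.04, -0.08, 0, 0, 0.175], [0.025, -0.04, -0.08, 0, 0, 0.175], [0.025, -0.04, -0.08, 0, 0, 0.175], [0.025, -0.04, -0.08, 0, 0, 0.175], [0.025, -0.04, -0.08, 0, 0, 0.175], [0.025, -0.04, -0.08, 0, 0, 0.175], [0.025, -0.04, -0.08, 0, 0, 0.175], [0.025, -0.04, -0.08, 0, 0, 0.175], [0.025, -0.04, -0.08, 0, 0, 0.175], [0.025, -0.04, -0.08, 0, 0, 0.175], [0.025, -0.04, -0.08, 0, 0, 0.175], [0.025, -0.04, -0.08, 0, 0, 0.175], [0, 0, 0, 0, 0, 0], [0, 0, 0, 0, 0, 0]]}}

```text
clock: 5.48
eef_pos: [0.6366, -0.236, 0.1965]
orientation: [-0.001, 0.055, 0.998, 0.001]
contact_force: [-0.4, -0.2, -0.0]
width: 0.997
```

```bash
cat >> h.py <<'E'
def yaw(q=None):
    q=env.sense()["orientation"] if q is None else q
    w,x,y,z=q; return np.degrees(np.arctan2(2*(x*y+w*z),1-2*(y*y+z*z)))
E
python3 - <<'E'
from h import *
f=env.grab_frame("wrist"); save(f,"w1.png")
find(f,["scraper_mid","stand"]);s=env.sense();print(yaw(),s["joint_positions"],s["eef_pos"])
E
```

```text
scraper_mid 0.97 [312. 212.] [ 0.6374 -0.2405  0.054 ]
173.77083451606808 [-0.3554  0.6189  0.4832  1.438   0.0007 -0.2466] [ 0.6366 -0.236   0.1966]
```

View pics/w1.png

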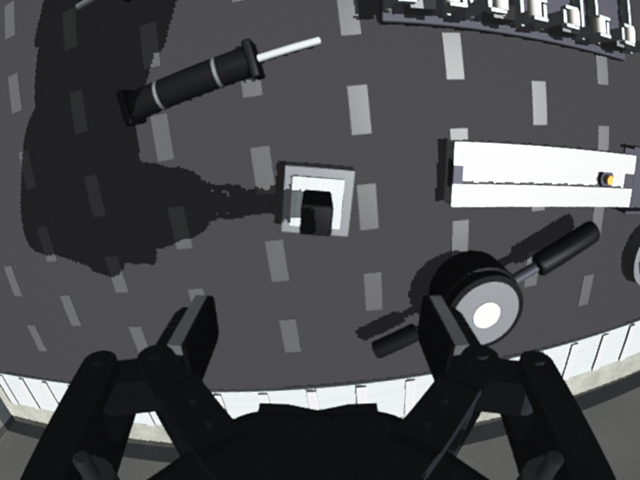

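```bash
python3 - <<'E'
from h import *
f=env.grab_frame("wrist"); save(f,"w1c.png",(260,140,380,250),5)
hs=f["color"][140:250,260:380]
for n,z,px in [("stand",.024,[(284,162),(355,167),(348,237),(281,233)])]:
    P=np.array([onz(f,p,z,True)[:2] for p in px]);print(P,P.mean(0))
    for i in range(4): d=P[(i+1)%4]-P[i];print(np.degrees(np.arctan2(d[1],d[0])),np.linalg.norm(d))
r=rect(f,"scraper_mid",.029);print(r)
E
```

```text
[[ 0.5992 -0.2611]
 [ 0.61   -0.2009]
 [ 0.6733 -0.2124]
 [ 0.6629 -0.2723]] [ 0.6364 -0.2367]
79.7743778123393 0.061134913025793505
-10.243706388637943 0.06427864641148516
-99.79847665008786 0.06083935099866854
170.01952319163897 0.06473279472180982
(0.73, ((640.37060546875, -238.3973388671875), (45.007667541503906, 53.05953598022461), 79.56360626220703))
```

View pics/w1c.png

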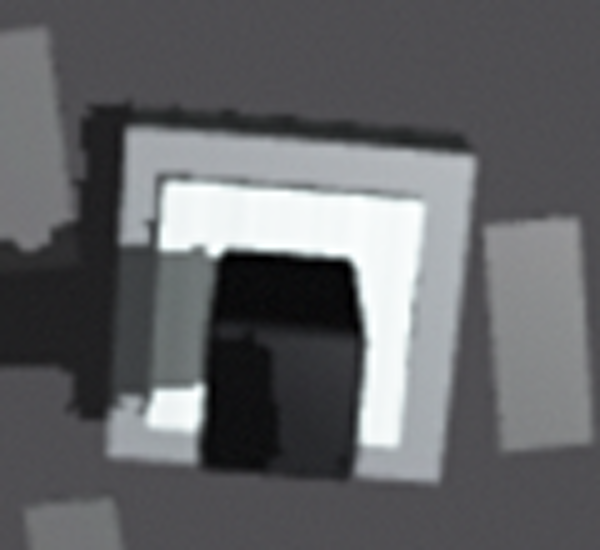

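The crop confirms it: black grip on a white flange, on a grey stand, at yaw 80°. I'll descend and grip.

{"api": "jog_arm", "payload": {"deltas": [[0, -0.025, -0.2, 0, 0, -0.063], [0, 0, -0.3, 0, 0, 0], [0, 0, -0.3, 0, 0, 0], [0, 0, -0.3, 0, 0, 0], [0, 0, -0.3, 0, 0, 0], [0, 0, -0.3, 0, 0, 0], [0, 0, -0.17, 0, 0, 0], [0, 0, 0, 0, 0, 0], [0, 0, 0, 0, 0, 0]]}}

```text
clock: 6.85
eef_pos: [0.6376, -0.2381, 0.0455]
orientation: [0.001, 0.091, 0.996, 0.0]
contact_force: [-0.3, 0.2, 1.0]
width: 0.998
```

{"api": "jog_arm", "payload": {"deltas": [[0, 0, 0, 0, 0, 0], [0, 0, 0, 0, 0, 0], [0, 0, 0, 0, 0, 0], [0, 0, 0, 0, 0, 0], [0, 0, 0, 0, 0, 0], [0, 0, 0, 0, 0, 0], [0, 0, 0, 0, 0, 0], [0, 0, 0, 0, 0, 0]], "claw": 1, "force": 60}}

```text
clock: 7.85
eef_pos: [0.6388, -0.2386, 0.0477]
orientation: [0.002, 0.091, 0.996, -0.0]
contact_force: [0.1, 0.1, 0.8]
width: 0.273
```

{"api": "jog_arm", "payload": {"deltas": [[0, 0, 0.3, 0, 0, 0], [0, 0, 0.4, 0, 0, 0], [0, 0, 0.4, 0, 0, 0], [0, 0, 0.4, 0, 0, 0], [0, 0.3, 0.3, 0, 0, 0], [0, 0.4, 0, 0, 0, 0], [0, 0.4, 0, 0, 0, 0], [0, 0.4, 0, 0, 0, 0], [0, 0, 0, 0, 0, 0], [0, 0, 0, 0, 0, 0]]}}

```text
clock: 9.1
eef_pos: [0.6365, -0.1152, 0.1941]
orientation: [0.0, 0.092, 0.996, 0.0]
contact_force: [-0.4, 1.1, -2.1]
width: 0.269
```

```bash
python3 - <<'E'
from h import *
f=env.grab_frame("wrist"); save(f,"w2.png",None,1.25); print(yaw())
find(f,["rail","rail_mouth","stub1_mid"])
print("rail",rect(f,"rail",.022))
E
```

```text
169.43986435783987
rail 0.6 [447. 171.] [0.6348 0.0103 0.    ]
rail_mouth 0.94 [561. 173.] [0.6492 0.1295 0.022 ]
rail (0.75, ((635.0068969726562, 44.61305236816406), (313.68023681640625, 82.04698181152344), 83.4571762084961))
```

View pics/w2.png

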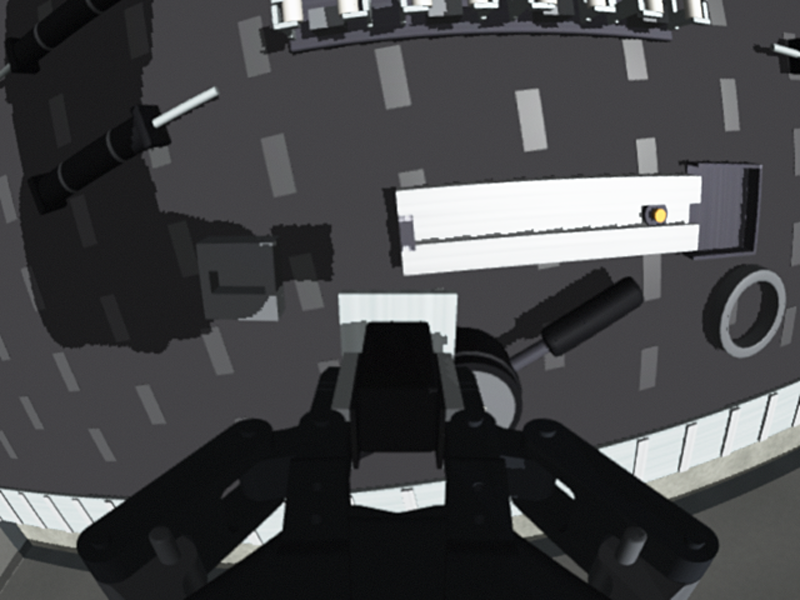

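```bash
python3 - <<'E'
from h import *
f=env.grab_frame("wrist"); save(f,"w2c.png",(300,120,620,230),2.5)
P=np.array([onz(f,np.array(p)/1.25,.022,True)[:2] for p in [(396,191),(701,177),(697,250),(403,275)]]);print(P,P.mean(0))
d=(P[1]+P[2]-P[0]-P[3]);print(np.degrees(np.arctan2(d[1],d[0])))
print("stub",onz(f,np.array((655,214))/1.25,.018,True))
E
```

```text
[[ 0.5952 -0.1089]
 [ 0.6175  0.1305]
 [ 0.6771  0.1252]
 [ 0.6552 -0.115 ]] [0.6362 0.0079]
84.73129165348148
stub [0.6427 0.086  0.018 ]
```

View pics/w2c.png

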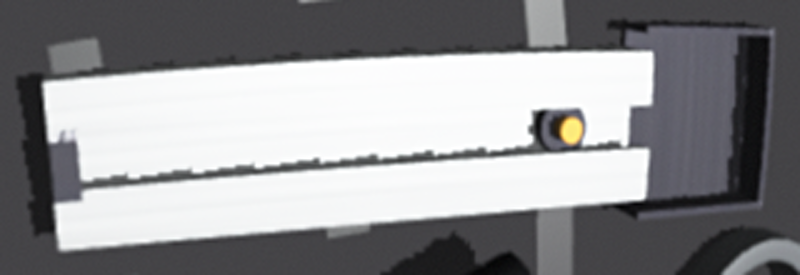

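```bash
python3 - <<'E'
from h import *
f=env.grab_frame("wrist"); s=env.sense(); t=np.array(s["eef_pos"]); y=np.radians(yaw())
ux=np.array([np.cos(y),np.sin(y)]);uy=np.array([np.sin(y),-np.cos(y)])
for p in [(340,293),(398,293),(456,293)]:
    P=onz(f,np.array(p)/1.25,t[2]+.0063-.025,True)[:2]-t[:2]; print(P@ux,P@uy)
print(t)
r=env.pinpoint("scraper_mid",f); print(r)
if r: P=onz(f,r[0]["position"],t[2]+.0063,True)[:2]-t[:2]; print(P@ux,P@uy)
E
```

```text
0.024336832543734494 -0.021638334009251484
0.024381568989971084 -6.351567155971547e-05
0.024382893284714734 0.021525285171817926
[ 0.6365 -0.1154  0.1941]
[{'position': [314.7, 307.5], 'confidence': 0.64}]
0.00027019993699474177 -0.001651455883702716
```

The crop shows a single stub at s≈+79 mm along the rail and nothing else in the slot. I'll move over mid-rail and lower the tongue.

{"api": "jog_arm", "payload": {"deltas": [[0, 0.38, 0, 0, 0, 0.09], [0, 0.38, 0, 0, 0, 0], [0.01, 0.38, 0, 0, 0, 0], [0.01, 0.38, -0.2, 0, 0, 0], [0, 0, -0.3, 0, 0, 0], [0, 0, -0.3, 0, 0, 0], [0, 0, -0.3, 0, 0, 0], [0, 0, -0.3, 0, 0, 0], [0, 0, -0.15, 0, 0, 0], [0, 0, 0, 0, 0, 0], [0, 0, 0, 0, 0, 0]]}}

```text
clock: 10.88
eef_pos: [0.6389, 0.0086, 0.0682]
orientation: [0.002, 0.045, 0.999, 0.001]
contact_force: [1.3, 0.3, -2.2]
width: 0.27
```

```bash
python3 - <<'E'
from h import *
s=env.sense(); print(yaw(),s["eef_pos"],s["contact_force"])
E
```

```text
174.87313501733362 [0.6389 0.0086 0.0682] [ 1.2702  0.313  -2.1624]
```

{"api": "jog_arm", "payload": {"deltas": [[-0.01, 0, -0.08, 0, 0, 0], [0, 0, -0.08, 0, 0, 0], [0, 0, -0.06, 0, 0, 0], [0, 0, -0.05, 0, 0, 0], [0, 0, 0, 0, 0, 0], [0, 0, 0, 0, 0, 0]]}}

```text
clock: 11.62
eef_pos: [0.6389, 0.0086, 0.0465]
orientation: [0.003, 0.045, 0.999, 0.001]
contact_force: [0.4, -0.2, -1.1]
width: 0.269
```

{"api": "jog_arm", "payload": {"deltas": [[0.007, 0.1, 0, 0, 0, 0], [0.007, 0.1, 0, 0, 0, 0], [0.009, 0.1, 0, 0, 0, 0], [0.009, 0.1, 0, 0, 0, 0], [0.009, 0.1, 0, 0, 0, 0], [0.009, 0.1, 0, 0, 0, 0], [0.009, 0.1, 0, 0, 0, 0], [0.009, 0.1, 0, 0, 0, 0], [0.009, 0.1, 0, 0, 0, 0], [0.009, 0.1, 0, 0, 0, 0], [0, 0, 0, 0, 0, 0]]}}

```text
clock: 13.0
eef_pos: [0.6466, 0.0952, 0.047]
orientation: [0.004, 0.044, 0.999, 0.001]
contact_force: [0.2, -0.6, -1.9]
width: 0.27
```

{"api": "jog_arm", "payload": {"deltas": [[0.009, 0.1, 0, 0, 0, 0], [0.009, 0.1, 0, 0, 0, 0], [0.009, 0.1, 0, 0, 0, 0], [0.007, 0.08, 0, 0, 0, 0], [0, 0, 0, 0, 0, 0], [0, 0, 0, 0, 0, 0]]}}

```text
clock: 13.75
eef_pos: [0.6494, 0.1276, 0.0469]
orientation: [0.003, 0.044, 0.999, 0.001]
contact_force: [0.5, -0.4, -1.8]
width: 0.273
```

{"api": "jog_arm", "payload": {"deltas": [[-0.007, -0.1, 0, 0, 0, 0], [0, 0, 0.2, 0, 0, 0], [0, 0, 0.4, 0, 0, 0], [0, 0, 0.4, 0, 0, 0], [0, 0, 0.4, 0, 0, 0], [0, -0.5, 0.2, 0, 0, 0], [0, -0.6, 0, 0, 0, 0], [0, -0.6, 0, 0, 0, 0], [0, 0, 0, 0, 0, 0], [0, 0, 0, 0, 0, 0]]}}

```text
clock: 15.0
eef_pos: [0.6489, -0.0231, 0.1899]
orientation: [0.008, 0.045, 0.999, 0.001]
contact_force: [0.3, -0.1, -2.6]
width: 0.271
```

```bash
python3 - <<'E'
from h import *
f=env.grab_frame("wrist"); save(f,"w3.png",None,1.25); print(yaw())
find(f,["rail_mouth","stub1_mid","stand"])
E
```

```text
174.8098584370694
rail_mouth 0.85 [483. 183.] [0.6462 0.129  0.022 ]
stub1_mid 0.65 [479. 184.] [0.6491 0.1296 0.012 ]
stub1_mid 0.52 [499. 183.] [0.6491 0.1506 0.012 ]
stand 0.97 [109. 204.] [ 0.6383 -0.239   0.    ]
```

View pics/w3.png

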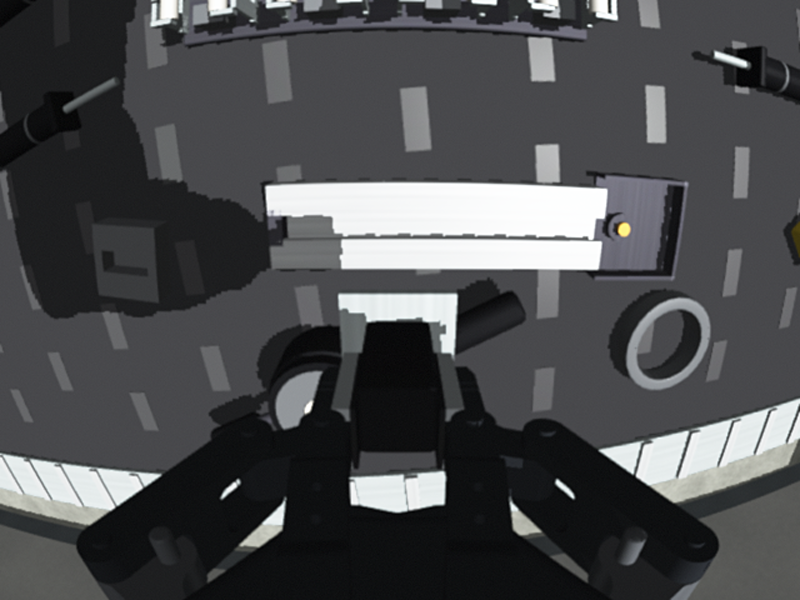

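The stub now lies in the tray at (622,228), and the slot is empty. Now to return the scraper.

{"api": "jog_arm", "payload": {"deltas": [[-0.018, -0.38, 0, 0, 0, -0.087], [-0.018, -0.38, 0, 0, 0, 0], [-0.018, -0.38, 0, 0, 0, 0], [-0.018, -0.38, 0, 0, 0, 0], [-0.018, -0.38, 0, 0, 0, 0], [-0.018, -0.38, 0, 0, 0, 0], [-0.018, -0.38, -0.2, 0, 0, 0], [0, 0, -0.3, 0, 0, 0], [0, 0, -0.3, 0, 0, 0], [0, 0, -0.3, 0, 0, 0], [0, 0, -0.3, 0, 0, 0], [0, 0, 0, 0, 0, 0], [0, 0, 0, 0, 0, 0]]}}

```text
clock: 16.82
eef_pos: [0.6402, -0.231, 0.0739]
orientation: [0.007, 0.084, 0.996, 0.001]
contact_force: [-0.3, -0.7, -1.6]
width: 0.275
```

```bash
python3 - <<'E'
from h import *
s=env.sense(); print(yaw(),s["eef_pos"],s["contact_force"])
E
```

```text
170.33424770208904 [ 0.6402 -0.231   0.0739] [-0.2564 -0.7439 -1.6487]
```

{"api": "jog_arm", "payload": {"deltas": [[-0.018, -0.095, 0, 0, 0, -0.012], [0, 0, 0, 0, 0, 0], [0, 0, -0.08, 0, 0, 0], [0, 0, -0.08, 0, 0, 0], [0, 0, -0.08, 0, 0, 0], [0, 0, -0.06, 0, 0, 0], [0, 0, 0, 0, 0, 0], [0, 0, 0, 0, 0, 0]]}}

```text
clock: 17.82
eef_pos: [0.6396, -0.2393, 0.0503]
orientation: [0.008, 0.091, 0.996, 0.001]
contact_force: [-0.0, -0.8, -2.0]
width: 0.27
```

{"api": "jog_arm", "payload": {"deltas": [[0, 0, -0.03, 0, 0, 0], [0, 0, -0.02, 0, 0, 0], [0, 0, -0.02, 0, 0, 0], [0, 0, 0, 0, 0, 0]]}}

```text
clock: 18.32
eef_pos: [0.6407, -0.2395, 0.0482]
orientation: [0.01, 0.091, 0.996, 0.0]
contact_force: [0.8, 0.7, -1.6]
width: 0.272
```

{"api": "jog_arm", "payload": {"deltas": [[0, 0, 0, 0, 0, 0], [0, 0, 0, 0, 0, 0], [0, 0, 0, 0, 0, 0], [0, 0, 0, 0, 0, 0], [0, 0, 0, 0, 0, 0], [0, 0, 0, 0, 0, 0], [0, 0, 0.3, 0, 0, 0], [0, 0, 0.5, 0, 0, 0], [-0.2, 0, 0.5, 0, 0, 0], [-0.6, 0, 0.5, 0, 0, 0], [-0.6, 0, 0.3, 0, 0, 0], [-0.5, 0, 0, 0, 0, 0], [0, 0, 0, 0, 0, 0], [0, 0, 0, 0, 0, 0]], "claw": -1}}

```text
clock: 20.08
eef_pos: [0.4844, -0.239, 0.2203]
orientation: [0.01, 0.091, 0.996, -0.0]
contact_force: [-0.2, -1.1, -0.4]
width: 1.0
```

```bash
python3 - <<'E'
from h import *
f=env.grab_frame("wrist"); save(f,"w4.png",None,1.25); print(yaw())
find(f,["scraper_mid","driver1_mid"])
f=env.grab_frame("side"); save(f,"s4.png",(360,270,480,360),3)
f=env.grab_frame("top"); find(f,["scraper_mid","driver1_mid"],False)
E
```

```text
169.60994210460248
scraper_mid 0.75 [342. 344.] [ 0.6416 -0.2419  0.054 ]
scraper_mid 0.76 [406. 198.] [ 0.6418 -0.2336  0.054 ]
driver1_mid 0.8 [234. 264.] [0.4196 0.315  0.017 ]
driver1_mid 0.22 [404. 198.] [ 0.6525 -0.2354  0.017 ]
```

View pics/w4.png

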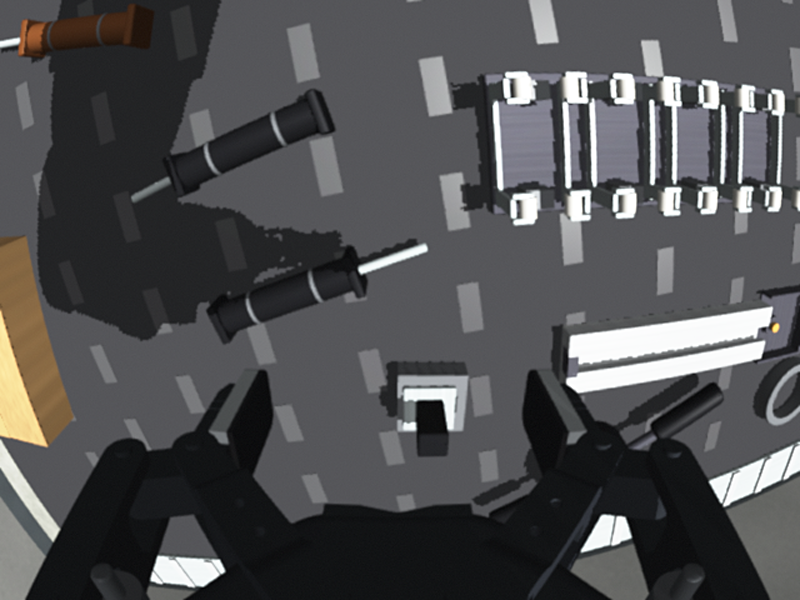

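The scraper is back in its stand. Drivers D (241,146) and C (285,298) are visible in the 800-px image, and the rack is at upper right. I'll measure C, D and the clips.

```bash
python3 - <<'E'
from h import *
f=env.grab_frame("wrist")
for n,px in dict(D=[(210,160),(273,132),(175,175),(320,112)],C=[(249,308),(318,289),(225,318),(355,273)]).items():
    P=[onz(f,np.array(p)/1.25,.024,True)[:2] for p in px]
    for a,b in (P[:2],P[2:]): d=b-a; print(n,(a+b)/2,np.linalg.norm(d),np.degrees(np.arctan2(d[1],d[0])))
for i in "1234":
    for r in env.pinpoint(f"driver{i}_mid",f): print(i,r["confidence"],r["position"],onz(f,r["position"],.017,True)[:2])
find(f,["clip0","rack"])
print("scr",rect(f,"scraper_mid",.029))
def fit(px,z):
    P=np.array([onz(f,np.array(p)/1.25,z,True)[:2] for p in px]);print(P,P.mean(0))
fit([(488,75),(784,90),(793,208),(492,211)],.01)
print("stand top,flange"); fit([(398,375),(468,373),(463,432),(398,430)],.024)
E
```

```text
D [ 0.3928 -0.3402] 0.05437357667687613 98.9144826200846
D [ 0.3914 -0.338 ] 0.12482839375580294 98.60496038835444
C [ 0.5167 -0.3376] 0.06120850839921296 95.53044486205438
C [ 0.5154 -0.3339] 0.11789922278184697 99.12733608834694
2 0.82 [199.2, 116.6] [ 0.3941 -0.336 ]
3 0.58 [231.2, 236.0] [ 0.5169 -0.3337]
3 0.56 [67.6, 23.7] [ 0.2521 -0.4642]
4 0.46 [627.1, 119.4] [0.4554 0.1391]
clip0 0.87 [624. 118.] [0.4486 0.0981 0.05  ]
clip0 0.81 [435. 117.] [ 0.4307 -0.1272  0.05  ]
clip0 0.68 [515. 115.] [ 0.4368 -0.0482  0.05  ]
clip0 0.66 [574. 122.] [0.4481 0.0223 0.05  ]
rack 0.9 [520. 114.] [ 0.443  -0.0134  0.    ]
scr (0.89, ((652.38037109375, -242.20565795898438), (44.11454391479492, 80.01032257080078), 78.23785400390625))
[[ 0.3753 -0.1504]
 [ 0.3985  0.1515]
 [ 0.5173  0.1627]
 [ 0.4796 -0.1631]] [0.4427 0.0002]
stand top,flange
[[ 0.6012 -0.2593]
 [ 0.6106 -0.2007]
 [ 0.6736 -0.2119]
 [ 0.6595 -0.2698]] [ 0.6362 -0.2354]
```

{"api": "jog_arm", "payload": {"deltas": [[0.058, -0.17, -0.1, 0, 0, -0.168], [0.058, -0.17, -0.1, 0, 0, -0.168], [0.058, -0.17, -0.1, 0, 0, -0.168], [0.058, -0.17, -0.1, 0, 0, -0.168], [0.058, -0.17, -0.15, 0, 0, -0.168], [0.058, -0.17, -0.15, 0, 0, -0.168], [0.058, -0.17, -0.15, 0, 0, -0.168], [0, 0, 0, 0, 0, 0], [0, 0, 0, 0, 0, 0]]}}

```text
clock: 21.95
eef_pos: [0.5175, -0.3367, 0.1507]
orientation: [0.008, 0.662, 0.75, -0.007]
contact_force: [-0.7, -0.4, 0.0]
width: 1.002
```

```bash
cat >> h.py <<'E'
def drivers(f,fish=True):
    for i in "1234":
        for r in env.pinpoint(f"driver{i}_mid",f):
            print(i,r["confidence"],np.round(r["position"]),onz(f,r["position"],.017,fish)[:2])
E
python3 - <<'E'
from h import *
f=env.grab_frame("wrist"); save(f,"w5.png"); s=env.sense();print(yaw(),s["eef_pos"],s["orientation"])
drivers(f)
E
```

```text
97.09644162668437 [ 0.5175 -0.3366  0.1508] [ 0.0083  0.6619  0.7495 -0.0067]
2 0.68 [164. 196.] [ 0.3918 -0.3408]
3 0.95 [319. 210.] [ 0.5182 -0.3376]
3 0.89 [ 53. 302.] [ 0.2498 -0.4713]
3 0.77 [19. 78.] [ 0.2312 -0.2429]
```

View pics/w5.png

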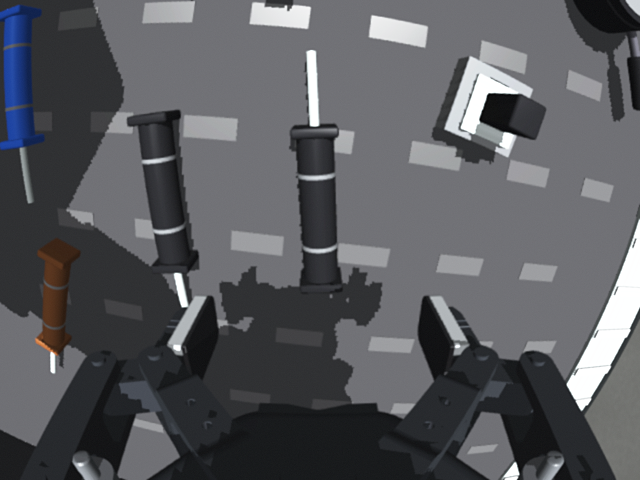

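C is centred at (319,210), with D clear of the fingers. I'll descend and grip.

{"api": "jog_arm", "payload": {"deltas": [[0, -0.01, -0.2, 0, 0, 0.028], [0, 0, -0.3, 0, 0, 0], [0, 0, -0.3, 0, 0, 0], [0, 0, -0.3, 0, 0, 0], [0, 0, -0.3, 0, 0, 0], [0, 0, -0.2, 0, 0, 0], [0, 0, -0.13, 0, 0, 0], [0, 0, 0, 0, 0, 0]]}}

```text
clock: 23.2
eef_pos: [0.5152, -0.3356, 0.0023]
orientation: [0.007, 0.646, 0.763, -0.007]
contact_force: [-0.3, -0.4, 0.1]
width: 0.996
```

{"api": "jog_arm", "payload": {"deltas": [[0, 0, 0, 0, 0, 0], [0, 0, 0, 0, 0, 0], [0, 0, 0, 0, 0, 0], [0, 0, 0, 0, 0, 0], [0, 0, 0, 0, 0, 0], [0, 0, 0, 0, 0, 0], [0, 0, 0, 0, 0, 0]], "claw": 1, "force": 80}}

```text
clock: 24.08
eef_pos: [0.5163, -0.3363, 0.0044]
orientation: [0.009, 0.646, 0.763, -0.006]
contact_force: [-0.4, 0.4, -1.7]
width: 0.299
```

{"api": "jog_arm", "payload": {"deltas": [[0, 0, 0.2, 0, 0, 0], [0, 0, 0.4, 0, 0, 0], [0, 0, 0.5, 0, 0, 0], [0, 0, 0.5, 0, 0, 0], [0, 0, 0.4, 0, 0, 0], [0, 0, 0, 0, 0, 0], [0, 0, 0, 0, 0, 0]]}}

```text
clock: 24.95
eef_pos: [0.5154, -0.3358, 0.175]
orientation: [0.01, 0.646, 0.763, -0.006]
contact_force: [0.4, 0.4, -1.7]
width: 0.3
```

```bash
python3 - <<'E'
from h import *
f=env.grab_frame("wrist"); save(f,"w6.png",(160,60,480,300),2); s=env.sense();print(yaw(),s["eef_pos"],s["orientation"],s["width"])
E
```

```text
99.51880210039738 [ 0.5155 -0.3358  0.1751] [ 0.0102  0.6459  0.7633 -0.0063] 0.2967140592103726
```

View pics/w6.png

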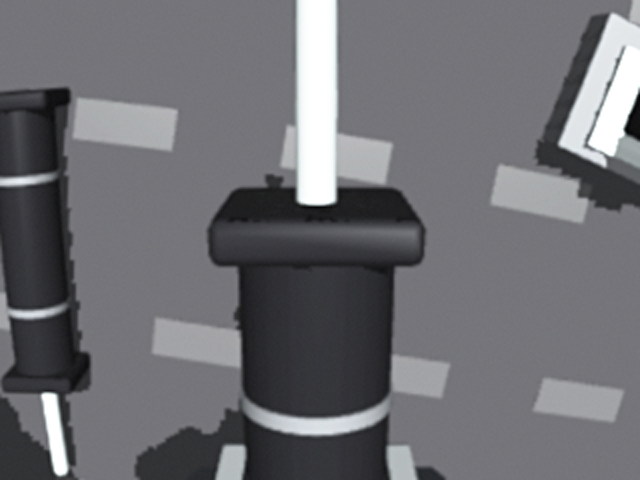

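C is held straight. I'll turn it along the rack's x and go over the -y end place.

{"api": "jog_arm", "payload": {"deltas": [[-0.13, 0.326, 0, 0, 0, 0.158], [-0.13, 0.326, 0, 0, 0, 0.158], [-0.13, 0.326, 0, 0, 0, 0.158], [-0.13, 0.326, 0, 0, 0, 0.158], [-0.13, 0.326, 0, 0, 0, 0.158], [-0.13, 0.326, 0, 0, 0, 0.158], [-0.13, 0.326, 0, 0, 0, 0.158], [-0.13, 0.326, 0, 0, 0, 0.158], [0, 0, 0, 0, 0, 0], [0, 0, -0.3, 0, 0, 0], [0, 0, -0.3, 0, 0, 0], [0, 0, 0, 0, 0, 0], [0, 0, 0, 0, 0, 0]]}}

```text
clock: 26.62
eef_pos: [0.4235, -0.1199, 0.1163]
orientation: [0.004, 0.022, 1.0, 0.001]
contact_force: [0.4, -0.3, -1.1]
width: 0.3
```

```bash
python3 - <<'E'
from h import *
f=env.grab_frame("wrist"); save(f,"w7.png",None,1.25); s=env.sense();print(yaw(),s["eef_pos"],s["orientation"],s["contact_force"])
find(f,["clip0","rack"])
E
```

```text
177.4914787545013 [ 0.4235 -0.1199  0.1163] [0.0043 0.0219 0.9998 0.0006] [-0.0669  0.6388 -1.2762]
clip0 0.92 [600. 260.] [0.4493 0.0988 0.05  ]
clip0 0.72 [527. 262.] [0.4441 0.0249 0.05  ]
clip0 0.65 [427. 259.] [ 0.4367 -0.0514  0.05  ]
rack 0.96 [455. 236.] [ 0.4422 -0.0139  0.    ]
```

View pics/w7.png

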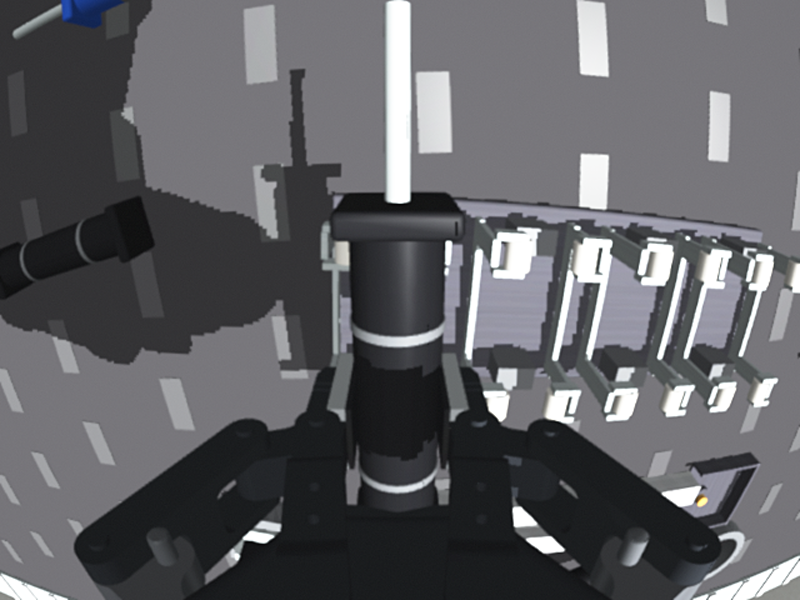

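The handle is aligned over the end place. I'll apply a small correction and lower to just above the rollers.

{"api": "jog_arm", "payload": {"deltas": [[0.088, -0.089, 0, 0, 0, -0.04], [0, 0, -0.25, 0, 0, 0], [0, 0, -0.25, 0, 0, 0], [0, 0, -0.1, 0, 0, 0], [0, 0, 0, 0, 0, 0], [0, 0, 0, 0, 0, 0]]}}

```text
clock: 27.52
eef_pos: [0.435, -0.1296, 0.0703]
orientation: [0.007, 0.047, 0.999, -0.0]
contact_force: [-0.1, 0.3, -1.8]
width: 0.298
```

```bash
cat >> h.py <<'E'
def st():
    s=env.sense();print("yaw",yaw(),s["eef_pos"],s["orientation"],s["contact_force"],s["ft_torque"],s["width"])
E
python3 -c "from h import *;st()"
```

```text
yaw 174.5669155486455 [ 0.435  -0.1296  0.0703] [ 0.0074  0.0474  0.9988 -0.0005] [-0.118   0.2586 -1.8204] [ 0.0241  0.0388 -0.0012] 0.2980931102696265
```

{"api": "jog_arm", "payload": {"deltas": [[-0.03, 0.03, 0, 0, 0, 0], [0, 0, -0.07, 0, 0, 0], [0, 0, -0.07, 0, 0, 0], [0, 0, 0, 0, 0, 0]]}}

```text
clock: 28.02
eef_pos: [0.4332, -0.1273, 0.0594]
orientation: [0.008, 0.047, 0.999, -0.001]
contact_force: [-0.5, 0.3, -0.6]
width: 0.295
```

{"api": "jog_arm", "payload": {"deltas": [[0, 0, -0.08, 0, 0, 0], [0, 0, -0.08, 0, 0, 0], [0, 0, -0.08, 0, 0, 0]]}}

```text
clock: 28.4
eef_pos: [0.4345, -0.1276, 0.0407]
orientation: [0.01, 0.047, 0.999, -0.001]
contact_force: [-0.8, 0.1, -2.8]
width: 0.298
```

```bash
python3 -c "from h import *;st()"
```

```text
yaw 174.60351487822447 [ 0.4345 -0.1276  0.0407] [ 0.0098  0.0471  0.9988 -0.0011] [-0.7526  0.0922 -2.7923] [ 0.0327 -0.0311  0.2756] 0.2977646417976543
```

{"api": "jog_arm", "payload": {"deltas": [[0, 0, -0.05, 0, 0, 0], [0, 0, -0.05, 0, 0, 0], [0, 0, -0.06, 0, 0, 0]]}}

```text
clock: 28.78
eef_pos: [0.4373, -0.1288, 0.0341]
orientation: [0.014, 0.047, 0.999, -0.002]
contact_force: [-42.8, 8.2, 125.0]
width: 0.301
```

The wrist reads about 130 N, which is over the 120 N limit: those last rows pressed too hard against the saddles. I'll ease off right away and use much smaller steps from here on.

{"api": "jog_arm", "payload": {"deltas": [[0, 0, 0.04, 0, 0, 0]]}}

```text
clock: 28.9
eef_pos: [0.4371, -0.1286, 0.0375]
orientation: [0.014, 0.048, 0.999, -0.002]
contact_force: [0.2, 1.6, -12.0]
width: 0.301
```

```bash
python3 -c "from h import *;st()"
```

```text
yaw 174.55476785013414 [ 0.4371 -0.1286  0.0375] [ 0.0137  0.0475  0.9988 -0.0022] [  0.223    1.5935 -12.0186] [ 0.1877 -0.205  -0.0165] 0.30062873548245445
```

{"api": "jog_arm", "payload": {"deltas": [[0, 0, -0.015, 0, 0, 0], [0, 0, 0, 0, 0, 0], [0, 0, 0, 0, 0, 0], [0, 0, 0, 0, 0, 0], [0, 0, 0, 0, 0, 0], [0, 0, 0, 0, 0, 0]], "claw": 0}}

```text
clock: 29.65
eef_pos: [0.437, -0.1287, 0.0354]
orientation: [0.013, 0.048, 0.999, -0.002]
contact_force: [0.8, -0.5, -0.8]
width: 0.5
```

{"api": "jog_arm", "payload": {"deltas": [[0, 0, 0.2, 0, 0, 0], [0, 0, 0.4, 0, 0, 0], [0, 0, 0.4, 0.006, 0.026, 0], [0, 0, 0.4, 0, 0, 0], [0, 0, 0.2, 0, 0, 0], [0, 0, 0, 0, 0, 0], [0, 0, 0, 0, 0, 0]]}}

```text
clock: 30.52
eef_pos: [0.4357, -0.1283, 0.1663]
orientation: [-0.002, 0.048, 0.999, 0.001]
contact_force: [0.7, -0.3, 0.8]
width: 0.505
```

```bash
python3 - <<'E'
from h import *
st()
f=env.grab_frame("wrist"); drivers(f); save(f,"w8.png",None,1.25)
g=env.grab_frame("top"); drivers(g,False); save(g,"t8.png",(110,180,510,400),2)
E
```

```text
yaw 174.53698883171472 [ 0.4357 -0.1283  0.1663] [-0.0018  0.0477  0.9989  0.0005] [ 0.6893 -0.3308  0.7597] [-0.0065  0.0231  0.0385] 0.5046353391009251
2 0.56 [ 90. 186.] [ 0.3929 -0.3345]
3 0.85 [320. 217.] [ 0.4437 -0.1274]
1 0.75 [236. 267.] [0.4126 0.3098]
3 0.61 [479. 324.] [ 0.2451 -0.4715]
4 0.84 [231. 348.] [0.1533 0.3137]
4 0.77 [161. 232.] [0.5205 0.5577]
4 0.6 [229. 233.] [0.5218 0.3358]
```

View pics/w8.png

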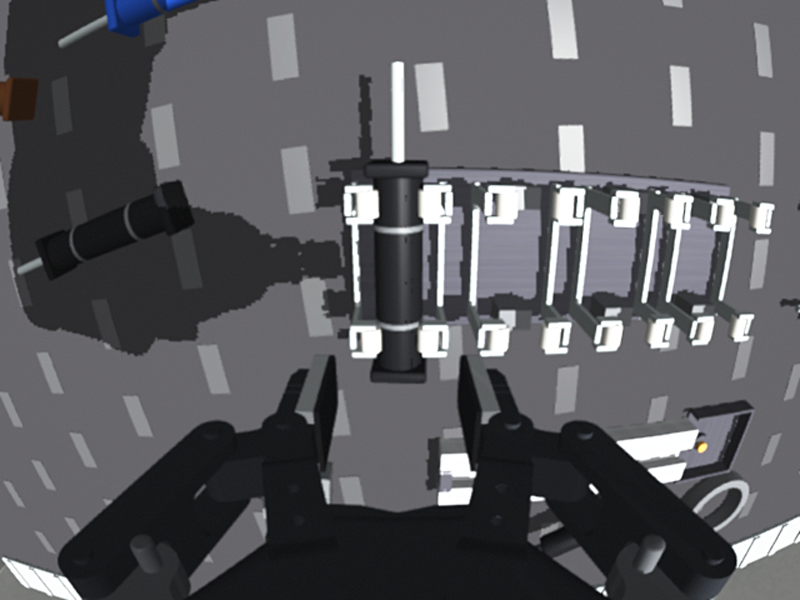

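C is seated: the rollers sit over the handle on both sides. Next is driver D at about (0.393,-0.338).

{"api": "jog_arm", "payload": {"deltas": [[-0.068, -0.328, 0, 0, 0, -0.157], [-0.068, -0.328, 0, 0, 0, -0.157], [-0.068, -0.328, 0, 0, 0, -0.157], [-0.068, -0.328, 0, 0, 0, -0.157], [-0.068, -0.328, 0, 0, 0, -0.157], [-0.068, -0.328, 0, 0, 0, -0.157], [-0.068, -0.328, 0, 0, 0, -0.157], [-0.068, -0.328, -0.1, 0, 0, -0.157], [0, 0, 0, 0, 0, 0], [0, 0, 0, 0, 0, 0]], "claw": -1}}

```text
clock: 32.28
eef_pos: [0.3908, -0.3444, 0.1585]
orientation: [-0.001, 0.663, 0.748, 0.001]
contact_force: [0.2, 0.4, 0.2]
width: 1.001
```

```bash
cat >> h.py <<'E'
def near(f):
    st(); t=env.sense()["eef_pos"]
    for i in "1234":
        for k,r in enumerate(env.pinpoint(f"driver{i}_mid",f)):
            P=onz(f,r["position"],.017,True)[:2]
            if np.hypot(*(P-t[:2]))<.07: print("pin",i,r["confidence"],np.round(r["position"]),P)
        for k,r in enumerate(env.outline_of(f"driver{i}_mid",f)):
            c=np.argwhere(r["mask"])[:,::-1]
            col=f["color"][r["mask"]]; med=np.median(col,0)
            dk=c[col.max(1)<110]  # handle pixels
            if len(dk)<50: continue
            P=np.array([onz(f,p,.022,True)[:2] for p in dk[::3]])
            if np.hypot(*(P.mean(0)-t[:2]))<.07:
                rc=cv2.minAreaRect((P*1000).astype(np.float32)); w,v=np.linalg.eigh(np.cov(P.T)); v=v[:,1]
                print("mask",i,round(r["confidence"],2),med,P.mean(0),"axis",np.degrees(np.arctan2(v[1],v[0]))%180,rc)
E
python3 - <<'E'
from h import *
f=env.grab_frame("wrist"); save(f,"w9.png"); near(f)
E
```

```text
yaw 96.8778170965297 [ 0.3908 -0.3443  0.1585] [-0.0006  0.6634  0.7482  0.0013] [ 0.7462  0.6572 -0.8734] [0.0159 0.0073 0.0755] 0.9990919719628962
pin 2 0.77 [318. 204.] [ 0.3906 -0.3397]
mask 2 0.79 [49. 49. 54.] [ 0.3917 -0.339 ] axis 99.1974866183424 ((395.2138977050781, -360.4966125488281), (35.3807487487793, 178.46624755859375), 9.254684448242188)
```

{"api": "jog_arm", "payload": {"deltas": [[0, 0.066, -0.2, 0, 0, 0.038], [0, 0, -0.3, 0, 0, 0], [0, 0, -0.3, 0, 0, 0], [0, 0, -0.3, 0, 0, 0], [0, 0, -0.3, 0, 0, 0], [0, 0, -0.2, 0, 0, 0], [0, 0, -0.13, 0, 0, 0], [0, 0, -0.1, 0, 0, 0], [0, 0, 0, 0, 0, 0]]}}

```text
clock: 33.85
eef_pos: [0.3917, -0.3391, 0.0088]
orientation: [0.001, 0.648, 0.762, 0.001]
contact_force: [1.1, 0.6, 0.3]
width: 0.995
```

{"api": "jog_arm", "payload": {"deltas": [[0, 0, 0, 0, 0, 0], [0, 0, 0, 0, 0, 0], [0, 0, 0, 0, 0, 0], [0, 0, 0, 0, 0, 0], [0, 0, 0, 0, 0, 0], [0, 0, 0, 0, 0, 0], [0, 0, 0, 0, 0, 0]], "claw": 1}}

```text
clock: 34.72
eef_pos: [0.3927, -0.3398, 0.0105]
orientation: [0.002, 0.648, 0.762, 0.001]
contact_force: [-0.4, 0.4, 1.2]
width: 0.293
```

{"api": "jog_arm", "payload": {"deltas": [[0, 0, 0.2, 0, 0, 0], [0, 0, 0.5, 0, 0, 0], [0, 0, 0.5, 0, 0, 0], [0, 0, 0.5, 0, 0, 0], [0.062, 0.4, 0.3, 0, 0, 0.14], [0.062, 0.4, 0, 0, 0, 0.14], [0.062, 0.4, 0, 0, 0, 0.14], [0.062, 0.4, 0, 0, 0, 0.14], [0.062, 0.4, 0, 0, 0, 0.14], [0.062, 0.4, 0, 0, 0, 0.14], [0.062, 0.4, 0, 0, 0, 0.14], [0.062, 0.4, 0, 0, 0, 0.14], [0.062, 0.4, 0, 0, 0, 0.14], [0, 0, 0, 0, 0, 0], [0, 0, 0, 0, 0, 0]]}}

```text
clock: 36.6
eef_pos: [0.436, -0.0423, 0.1745]
orientation: [0.001, 0.024, 1.0, 0.002]
contact_force: [-0.5, -0.6, -1.5]
width: 0.294
```

```bash
cat >> h.py <<'E'
def grip(f):
    # offset of held handle mid along tool axes from the network
    t=np.array(env.sense()["eef_pos"]); y=np.radians(yaw())
    ux=np.array([np.cos(y),np.sin(y)]);uy=np.array([np.sin(y),-np.cos(y)])
    for i in "1234":
        for r in env.pinpoint(f"driver{i}_mid",f):
            P=onz(f,r["position"],t[2]+.008,True)[:2]-t[:2]
            if np.hypot(*P)<.06: print("held",i,r["confidence"],r["position"],P@ux,P@uy)
E
python3 - <<'E'
from h import *
f=env.grab_frame("wrist"); save(f,"w10.png"); st(); find(f,["clip0","rack"]); grip(f)
E
```

```text
yaw 177.23483119323575 [ 0.436  -0.0424  0.1745] [0.0006 0.0241 0.9997 0.0016] [-0.635  -0.4386 -1.5356] [-0.0158  0.0242  0.0098] 0.2941753321914837
clip0 0.69 [491. 372.] [0.6115 0.1287 0.05  ]
clip0 0.68 [491. 225.] [0.4496 0.1    0.05  ]
clip0 0.61 [404. 225.] [0.446  0.0242 0.05  ]
clip0 0.31 [207. 219.] [ 0.4337 -0.1281  0.05  ]
rack 0.92 [350. 207.] [ 0.4446 -0.0139  0.    ]
held 1 0.61 [318.2, 302.3] 0.003987328514018735 0.000391745307314526
held 2 0.86 [318.9, 304.1] 0.003103608877596119 0.0006877487231978798
held 3 0.72 [207.1, 216.6] 0.041543297564859936 -0.04314530748448494
```

{"api": "jog_arm", "payload": {"deltas": [[0.06, -0.113, 0, 0, 0, -0.033], [0, 0, -0.3, 0, 0, 0], [0, 0, -0.3, 0, 0, 0], [0, 0, -0.3, 0, 0, 0], [0, 0, -0.2, 0, 0, 0], [0, 0, -0.1, 0, 0, 0], [0, 0, 0, 0, 0, 0], [0, 0, 0, 0, 0, 0]]}}

```text
clock: 37.95
eef_pos: [0.4436, -0.056, 0.0768]
orientation: [0.002, 0.048, 0.999, 0.001]
contact_force: [-0.2, -0.2, -1.5]
width: 0.298
```

```bash
python3 -c "from h import *;st()"
```

```text
yaw 174.48182139834142 [ 0.4436 -0.056   0.0768] [0.0022 0.0481 0.9988 0.0011] [-0.1779 -0.1638 -1.4743] [0.0209 0.014  0.05  ] 0.29830086717770876
```

{"api": "jog_arm", "payload": {"deltas": [[-0.02, 0.045, 0, 0, 0, 0], [0, 0, -0.05, 0, 0, 0], [0, 0, -0.05, 0, 0, 0], [0, 0, 0, 0, 0, 0], [0, 0, 0, 0, 0, 0]]}}

```text
clock: 38.58
eef_pos: [0.4427, -0.0522, 0.0694]
orientation: [0.003, 0.048, 0.999, 0.001]
contact_force: [1.1, 0.0, -1.5]
width: 0.295
```

{"api": "jog_arm", "payload": {"deltas": [[0, 0, -0.03, 0, 0, 0], [0, 0, -0.03, 0, 0, 0], [0, 0, -0.03, 0, 0, 0], [0, 0, -0.03, 0, 0, 0], [0, 0, -0.03, 0, 0, 0], [0, 0, -0.03, 0, 0, 0]]}}

```text
clock: 39.33
eef_pos: [0.4445, -0.0522, 0.0562]
orientation: [0.005, 0.047, 0.999, 0.001]
contact_force: [-1.2, 0.1, 5.2]
width: 0.297
```

{"api": "jog_arm", "payload": {"deltas": [[0, 0, -0.03, 0, 0, 0], [0, 0, -0.03, 0, 0, 0], [0, 0, -0.03, 0, 0, 0], [0, 0, -0.03, 0, 0, 0]]}}

```text
clock: 39.83
eef_pos: [0.4446, -0.0522, 0.0459]
orientation: [0.005, 0.047, 0.999, 0.001]
contact_force: [0.6, 0.1, -3.6]
width: 0.293
```

{"api": "jog_arm", "payload": {"deltas": [[0, 0, -0.015, 0, 0, 0], [0, 0, -0.015, 0, 0, 0]]}}

```text
clock: 40.08
eef_pos: [0.4444, -0.0522, 0.0432]
orientation: [0.005, 0.047, 0.999, 0.001]
contact_force: [-8.1, 2.5, 26.7]
width: 0.297
```

{"api": "jog_arm", "payload": {"deltas": [[0, 0, -0.012, 0, 0, 0]]}}

```text
clock: 40.2
eef_pos: [0.4444, -0.0522, 0.0432]
orientation: [0.005, 0.047, 0.999, 0.001]
contact_force: [-13.8, 2.2, 36.2]
width: 0.296
```

{"api": "jog_arm", "payload": {"deltas": [[0, 0, 0.015, 0, 0, 0], [0, 0, 0, 0, 0, 0], [0, 0, 0, 0, 0, 0], [0, 0, 0, 0, 0, 0], [0, 0, 0, 0, 0, 0], [0, 0, 0.2, 0, 0, 0], [0, 0, 0.4, 0, 0, 0], [0, 0, 0.4, 0, 0.01, 0], [0, 0, 0.4, 0, 0, 0], [0, 0, 0.3, 0, 0, 0]], "claw": 0}}

```text
clock: 41.45
eef_pos: [0.4426, -0.052, 0.1828]
orientation: [-0.002, 0.047, 0.999, 0.001]
contact_force: [-0.2, -0.0, 0.3]
width: 0.503
```

{"api": "jog_arm", "payload": {"deltas": [[-0.049, 0.44, 0, 0, 0, -0.14], [-0.049, 0.44, 0, 0, 0, -0.14], [-0.049, 0.44, 0, 0, 0, -0.14], [-0.049, 0.44, 0, 0, 0, -0.14], [-0.049, 0.44, 0, 0, 0, -0.14], [-0.049, 0.44, 0, 0, 0, -0.14], [-0.049, 0.44, 0, 0, 0, -0.14], [-0.049, 0.44, 0, 0, 0, -0.14], [-0.049, 0.44, 0, 0, 0, -0.14], [-0.049, 0.44, 0, 0, 0, -0.14], [0, 0, 0, 0, 0, 0], [0, 0, 0, 0, 0, 0]], "claw": -1}}

```text
clock: 42.95
eef_pos: [0.4019, 0.3106, 0.1842]
orientation: [0.001, 0.721, 0.693, 0.001]
contact_force: [-0.1, -0.4, -0.4]
width: 1.001
```

```bash
python3 - <<'E'
from h import *
f=env.grab_frame("wrist"); save(f,"w11.png"); near(f); drivers(f)
E
```

```text
yaw 87.72671948646872 [0.4019 0.3105 0.1842] [0.001  0.721  0.6929 0.0006] [-0.5263  0.1919 -0.5374] [-0.0123 -0.0083  0.0081] 0.998501585012924
pin 1 0.97 [336. 198.] [0.4179 0.3126]
mask 1 0.71 [45. 45. 49.] [0.4157 0.3143] axis 82.44018658132097 ((416.003173828125, 311.3324890136719), (136.0418701171875, 34.5723991394043), 82.48303985595703)
1 0.97 [336. 198.] [0.4179 0.3126]
4 0.88 [456. 166.] [0.5254 0.3385]
4 0.59 [ 78. 217.] [0.158  0.3071]
```

View pics/w11.png

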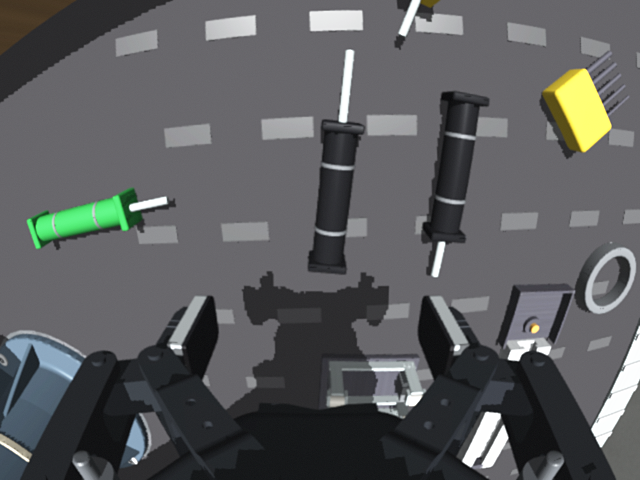

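The picture shows black B at (336,198) and A at (456,166), with green and yellow to be left. B's axis is at 82.4°.

{"api": "jog_arm", "payload": {"deltas": [[0.19, 0.02, 0, 0, 0, -0.085], [0, 0, -0.3, 0, 0, 0], [0, 0, -0.3, 0, 0, 0], [0, 0, -0.3, 0, 0, 0], [0, 0, -0.3, 0, 0, 0], [0, 0, -0.3, 0, 0, 0], [0, 0, -0.2, 0, 0, 0], [0, 0, -0.13, 0, 0, 0], [0, 0, 0, 0, 0, 0]]}}

```text
clock: 44.72
eef_pos: [0.4179, 0.3128, 0.0341]
orientation: [0.001, 0.752, 0.659, 0.002]
contact_force: [-0.3, 0.0, 0.5]
width: 0.999
```

```bash
python3 - <<'E'
from h import *
f=env.grab_frame("wrist"); near(f)
E
```

```text
yaw 82.42776199548446 [0.4182 0.313  0.0346] [0.0011 0.7523 0.6589 0.002 ] [-0.6873 -0.1275  0.432 ] [ 0.0412 -0.0532  0.032 ] 0.9969639016707996
pin 1 0.85 [314. 281.] [0.4156 0.3135]
mask 1 0.78 [48. 49. 53.] [0.4166 0.3192] axis 82.47412673964712 ((418.4227294921875, 332.12548828125), (188.54685974121094, 35.720298767089844), 82.38130187988281)
```

{"api": "jog_arm", "payload": {"deltas": [[-0.01, 0, -0.15, 0, 0, 0], [0, 0, -0.1, 0, 0, 0], [0, 0, -0.06, 0, 0, 0], [0, 0, 0, 0, 0, 0]]}}

```text
clock: 45.68
eef_pos: [0.4171, 0.3129, 0.0077]
orientation: [0.001, 0.752, 0.659, 0.002]
contact_force: [0.1, -0.7, -0.1]
width: 1.001
```

{"api": "jog_arm", "payload": {"deltas": [[0, 0, 0, 0, 0, 0], [0, 0, 0, 0, 0, 0], [0, 0, 0, 0, 0, 0], [0, 0, 0, 0, 0, 0], [0, 0, 0, 0, 0, 0], [0, 0, 0, 0, 0, 0], [0, 0, 0, 0, 0, 0]], "claw": 1}}

```text
clock: 46.55
eef_pos: [0.4176, 0.3131, 0.0086]
orientation: [0.001, 0.752, 0.659, 0.003]
contact_force: [0.5, -0.4, -0.8]
width: 0.294
```

{"api": "jog_arm", "payload": {"deltas": [[0, 0, 0.2, 0, 0, 0], [0, 0, 0.5, 0, 0, 0], [0, 0, 0.5, 0, 0, 0], [0, 0, 0.5, 0, 0, 0], [0.036, -0.36, 0.3, 0, 0, 0.15], [0.036, -0.36, 0, 0, 0, 0.15], [0.036, -0.36, 0, 0, 0, 0.15], [0.036, -0.36, 0, 0, 0, 0.15], [0.036, -0.36, 0, 0, 0, 0.15], [0.036, -0.36, 0, 0, 0, 0.15], [0.036, -0.36, 0, 0, 0, 0.15], [0.036, -0.36, 0, 0, 0, 0.15], [0.036, -0.36, 0, 0, 0, 0.15], [0.036, -0.36, 0, 0, 0, 0.15], [0, 0, 0, 0, 0, 0], [0, 0, 0, 0, 0, 0]]}}

```text
clock: 48.55
eef_pos: [0.4449, 0.0157, 0.173]
orientation: [0.0, 0.04, 0.999, 0.003]
contact_force: [0.7, 0.9, -0.4]
width: 0.293
```

```bash
python3 - <<'E'
from h import *
f=env.grab_frame("wrist"); save(f,"w12.png"); st(); find(f,["clip0","rack"]); grip(f)
E
```

```text
yaw 175.41419386167996 [0.4449 0.0158 0.173 ] [0.0003 0.04   0.9992 0.0029] [ 0.4033  0.3753 -1.4129] [ 0.0189 -0.0198  0.012 ] 0.2968022535769843
clip0 0.92 [425. 214.] [0.4491 0.0989 0.05  ]
clip0 0.48 [317. 309.] [0.5245 0.0094 0.05  ]
rack 0.63 [284. 200.] [ 0.442  -0.0134  0.    ]
held 1 0.87 [317.1, 310.9] -0.0003409236517013645 -0.0009076834309921797
held 2 0.84 [229.3, 222.7] 0.039081212142671656 -0.0350040151759638
```

{"api": "jog_arm", "payload": {"deltas": [[0, 0.09, 0, 0, 0, 0], [0, 0, -0.3, 0, 0, 0], [0, 0, -0.3, 0, 0, 0], [0, 0, -0.3, 0, 0, 0], [0, 0, -0.2, 0, 0, 0], [0, 0, -0.1, 0, 0, 0], [0, 0, 0, 0, 0, 0], [0, 0, 0, 0, 0, 0]]}}

```text
clock: 49.9
eef_pos: [0.4458, 0.0266, 0.0755]
orientation: [0.002, 0.039, 0.999, 0.003]
contact_force: [-0.4, -0.2, -1.1]
width: 0.29
```

```bash
python3 -c "from h import *;st()"
```

```text
yaw 175.57277853986125 [0.4458 0.0266 0.0755] [0.0016 0.0386 0.9992 0.0033] [-0.3534 -0.1929 -1.1411] [-0.0403  0.0014 -0.0168] 0.29027058427262875
```

{"api": "jog_arm", "payload": {"deltas": [[0, -0.022, 0, 0, 0, -0.006], [0, 0, -0.05, 0, 0, 0], [0, 0, -0.05, 0, 0, 0], [0, 0, -0.03, 0, 0, 0], [0, 0, -0.03, 0, 0, 0], [0, 0, -0.03, 0, 0, 0], [0, 0, -0.03, 0, 0, 0], [0, 0, -0.03, 0, 0, 0]]}}

```text
clock: 50.9
eef_pos: [0.4478, 0.0244, 0.0568]
orientation: [0.004, 0.042, 0.999, 0.003]
contact_force: [-1.7, -1.4, 6.5]
width: 0.296
```

{"api": "jog_arm", "payload": {"deltas": [[0, 0, -0.03, 0, 0, 0], [0, 0, -0.03, 0, 0, 0], [0, 0, -0.03, 0, 0, 0], [0, 0, -0.03, 0, 0, 0]]}}

```text
clock: 51.4
eef_pos: [0.4484, 0.0244, 0.0472]
orientation: [0.005, 0.042, 0.999, 0.003]
contact_force: [0.4, -0.5, -0.5]
width: 0.297
```

{"api": "jog_arm", "payload": {"deltas": [[0, 0, -0.03, 0, 0, 0], [0, 0, -0.02, 0, 0, 0]]}}

```text
clock: 51.65
eef_pos: [0.448, 0.0244, 0.0424]
orientation: [0.004, 0.042, 0.999, 0.003]
contact_force: [0.8, -0.6, -4.6]
width: 0.297
```

{"api": "jog_arm", "payload": {"deltas": [[0, 0, -0.012, 0, 0, 0], [0, 0, -0.012, 0, 0, 0]]}}

```text
clock: 51.9
eef_pos: [0.448, 0.0243, 0.0412]
orientation: [0.004, 0.042, 0.999, 0.003]
contact_force: [-12.8, -2.2, 37.2]
width: 0.294
```

{"api": "jog_arm", "payload": {"deltas": [[0, 0, 0.015, 0, 0, 0], [0, 0, 0, 0, 0, 0], [0, 0, 0, 0, 0, 0], [0, 0, 0, 0, 0, 0], [0, 0, 0, 0, 0, 0], [0, 0, 0.2, 0, 0, 0], [0, 0, 0.4, 0, 0, 0], [0, 0, 0.4, 0, 0.008, 0], [0, 0, 0.4, 0, 0, 0], [0, 0, 0.3, 0, 0, 0]], "claw": 0}}

```text
clock: 53.15
eef_pos: [0.4461, 0.0245, 0.1809]
orientation: [-0.002, 0.042, 0.999, 0.003]
contact_force: [1.0, 0.8, -0.9]
width: 0.501
```

{"api": "jog_arm", "payload": {"deltas": [[0.097, 0.38, 0, 0, 0, -0.152], [0.097, 0.38, 0, 0, 0, -0.152], [0.097, 0.38, 0, 0, 0, -0.152], [0.097, 0.38, 0, 0, 0, -0.152], [0.097, 0.38, 0, 0, 0, -0.152], [0.097, 0.38, 0, 0, 0, -0.152], [0.097, 0.38, 0, 0, 0, -0.152], [0.097, 0.38, 0, 0, 0, -0.152], [0.097, 0.38, 0, 0, 0, -0.152], [0.097, 0.38, 0, 0, 0, -0.152], [0, 0, 0, 0, 0, 0], [0, 0, 0, 0, 0, 0]], "claw": -1}}

```text
clock: 54.65
eef_pos: [0.5259, 0.3383, 0.1813]
orientation: [0.002, 0.761, 0.649, 0.001]
contact_force: [0.4, -0.2, -0.3]
width: 1.0
```

```bash
python3 - <<'E'
from h import *
f=env.grab_frame("wrist"); save(f,"w13.png"); near(f); drivers(f)
E
```

```text
yaw 80.89253236090933 [0.5259 0.3382 0.1813] [0.0024 0.761  0.6487 0.0015] [-0.9252 -0.2851 -0.2474] [-0.0454  0.0245 -0.0072] 0.9979445547352226
pin 4 0.79 [316. 204.] [0.5251 0.3362]
mask 4 0.77 [34. 35. 38.] [0.5235 0.3377] axis 82.8462470185301 ((521.0523681640625, 319.4949035644531), (170.8907470703125, 35.32698059082031), 82.69891357421875)
4 0.82 [ 21. 279.] [0.1605 0.3069]
4 0.79 [316. 204.] [0.5251 0.3362]
```

{"api": "jog_arm", "payload": {"deltas": [[-0.018, -0.015, -0.2, 0, 0, 0.03], [0, 0, -0.3, 0, 0, 0], [0, 0, -0.3, 0, 0, 0], [0, 0, -0.3, 0, 0, 0], [0, 0, -0.3, 0, 0, 0], [0, 0, -0.25, 0, 0, 0], [0, 0, -0.15, 0, 0, 0], [0, 0, -0.1, 0, 0, 0], [0, 0, 0, 0, 0, 0], [0, 0, 0, 0, 0, 0]]}}

```text
clock: 56.55
eef_pos: [0.5254, 0.3379, 0.0266]
orientation: [0.003, 0.751, 0.661, 0.003]
contact_force: [1.1, -0.2, -0.1]
width: 1.003
```

{"api": "jog_arm", "payload": {"deltas": [[-0.01, -0.01, -0.12, 0, 0, 0], [0, 0, -0.08, 0, 0, 0], [0, 0, -0.02, 0, 0, 0], [0, 0, 0, 0, 0, 0]]}}

```text
clock: 57.05
eef_pos: [0.525, 0.3373, 0.0085]
orientation: [0.003, 0.751, 0.661, 0.004]
contact_force: [0.5, 0.5, 0.6]
width: 0.999
```

{"api": "jog_arm", "payload": {"deltas": [[0, 0, 0, 0, 0, 0], [0, 0, 0, 0, 0, 0], [0, 0, 0, 0, 0, 0], [0, 0, 0, 0, 0, 0], [0, 0, 0, 0, 0, 0], [0, 0, 0, 0, 0, 0], [0, 0, 0, 0, 0, 0]], "claw": 1}}

```text
clock: 57.92
eef_pos: [0.5255, 0.3376, 0.0094]
orientation: [0.003, 0.751, 0.661, 0.005]
contact_force: [-0.7, -0.9, 1.1]
width: 0.296
```

{"api": "jog_arm", "payload": {"deltas": [[0, 0, 0.2, 0, 0, 0], [0, 0, 0.5, 0, 0, 0], [0, 0, 0.5, 0, 0, 0], [0, 0, 0.5, 0, 0, 0], [-0.09, -0.29, 0.3, 0, 0, 0.15], [-0.09, -0.29, 0, 0, 0, 0.15], [-0.09, -0.29, 0, 0, 0, 0.15], [-0.09, -0.29, 0, 0, 0, 0.15], [-0.09, -0.29, 0, 0, 0, 0.15], [-0.09, -0.29, 0, 0, 0, 0.15], [-0.09, -0.29, 0, 0, 0, 0.15], [-0.09, -0.29, 0, 0, 0, 0.15], [-0.09, -0.29, 0, 0, 0, 0.15], [-0.09, -0.29, 0, 0, 0, 0.15], [0, 0, 0, 0, 0, 0], [0, 0, 0, 0, 0, 0]]}}

```text
clock: 59.92
eef_pos: [0.4503, 0.0989, 0.1908]
orientation: [0.002, 0.039, 0.999, 0.01]
contact_force: [0.5, 0.3, -2.1]
width: 0.295
```

```bash
python3 - <<'E'
from h import *
f=env.grab_frame("wrist"); save(f,"w14.png"); st(); find(f,["clip0","rack"]); grip(f)
E
```

```text
yaw 175.6100910776239 [0.4503 0.099  0.1907] [0.0019 0.0383 0.9992 0.0101] [-0.5016 -0.4844 -0.4552] [0.0085 0.0029 0.0582] 0.2982939180690901
rack 0.86 [195. 197.] [ 0.4424 -0.0146  0.    ]
held 1 0.95 [220.9, 212.4] 0.043267049409739425 -0.03798283094668561
held 4 0.96 [314.7, 308.6] 0.0004414114668285018 -0.0018713216128029913
```

{"api": "jog_arm", "payload": {"deltas": [[0, 0, -0.3, 0, 0, -0.008], [0, 0, -0.3, 0, 0, 0], [0, 0, -0.3, 0, 0, 0], [0, 0, -0.3, 0, 0, 0], [0, 0, -0.15, 0, 0, 0], [0, 0, -0.05, 0, 0, 0], [0, 0, 0, 0, 0, 0], [0, 0, 0, 0, 0, 0]]}}

```text
clock: 61.28
eef_pos: [0.4512, 0.1001, 0.0762]
orientation: [0.003, 0.042, 0.999, 0.01]
contact_force: [-0.1, 0.2, -1.2]
width: 0.298
```

```bash
python3 -c "from h import *;st()"
```

```text
yaw 175.2031271301185 [0.4512 0.1001 0.0762] [0.0025 0.0418 0.9991 0.0103] [-0.0715  0.2229 -1.2258] [0.0185 0.0309 0.0194] 0.2976367796207966
```

{"api": "jog_arm", "payload": {"deltas": [[0, 0, -0.05, 0, 0, 0], [0, 0, -0.05, 0, 0, 0], [0, 0, -0.03, 0, 0, 0], [0, 0, -0.03, 0, 0, 0], [0, 0, -0.03, 0, 0, 0], [0, 0, -0.03, 0, 0, 0], [0, 0, -0.03, 0, 0, 0]]}}

```text
clock: 62.15
eef_pos: [0.4532, 0.1004, 0.0575]
orientation: [0.005, 0.042, 0.999, 0.011]
contact_force: [-1.6, -0.3, 6.6]
width: 0.294
```

{"api": "jog_arm", "payload": {"deltas": [[0, 0, -0.03, 0, 0, 0], [0, 0, -0.03, 0, 0, 0], [0, 0, -0.03, 0, 0, 0], [0, 0, -0.03, 0, 0, 0]]}}

```text
clock: 62.65
eef_pos: [0.4538, 0.1003, 0.0479]
orientation: [0.006, 0.043, 0.999, 0.011]
contact_force: [0.3, 0.0, -0.3]
width: 0.296
```

{"api": "jog_arm", "payload": {"deltas": [[0, 0, -0.03, 0, 0, 0], [0, 0, -0.02, 0, 0, 0]]}}

```text
clock: 62.9
eef_pos: [0.4534, 0.1002, 0.0431]
orientation: [0.005, 0.043, 0.999, 0.011]
contact_force: [0.4, -0.9, -3.2]
width: 0.296
```

{"api": "jog_arm", "payload": {"deltas": [[0, 0, -0.012, 0, 0, 0], [0, 0, -0.012, 0, 0, 0]]}}

```text
clock: 63.15
eef_pos: [0.4534, 0.1002, 0.042]
orientation: [0.005, 0.043, 0.999, 0.011]
contact_force: [-12.3, -3.4, 35.6]
width: 0.295
```

Seated at 0.042, as predicted. I'll release, lift away and look.

{"api": "jog_arm", "payload": {"deltas": [[0, 0, 0.015, 0, 0, 0], [0, 0, 0, 0, 0, 0], [0, 0, 0, 0, 0, 0], [0, 0, 0, 0, 0, 0], [0, 0, 0, 0, 0, 0], [0, 0, 0.2, 0, 0, 0], [0, 0, 0.4, 0, 0, 0], [0, 0, 0.5, 0, 0, 0], [0, 0, 0.5, 0, 0, 0], [0.2, -0.5, 0.5, 0, 0, 0], [0.2, -0.7, 0.3, 0, 0, 0], [0.2, -0.5, 0, 0, 0, 0], [0, 0, 0, 0, 0, 0], [0, 0, 0, 0, 0, 0]], "claw": 0}}

```text
clock: 64.9
eef_pos: [0.501, -0.0394, 0.2414]
orientation: [0.005, 0.041, 0.999, 0.011]
contact_force: [0.7, -0.0, -0.2]
width: 0.5
```

```bash
python3 - <<'E'
from h import *
f=env.grab_frame("wrist"); save(f,"w15.png",None,1.25); st(); find(f,["scraper_mid","stand","rail_mouth","stub1_mid"])
g=env.grab_frame("side"); save(g,"s15.png",(270,150,510,330),3.3)
E
```

```text
yaw 175.28338804412056 [ 0.501  -0.0393  0.2413] [0.0052 0.0411 0.9991 0.0105] [ 0.3149  0.519  -0.3236] [-0.0035  0.0708  0.0284] 0.4974191791554988
scraper_mid 0.82 [148. 329.] [ 0.6397 -0.2425  0.054 ]
stand 0.8 [168. 302.] [ 0.6359 -0.2341  0.    ]
stand 0.24 [364. 291.] [0.637  0.0096 0.    ]
rail_mouth 0.63 [466. 298.] [0.65   0.1317 0.022 ]
rail_mouth 0.41 [164. 303.] [ 0.6238 -0.2283  0.022 ]
stub1_mid 0.49 [613. 270.] [0.6538 0.3914 0.012 ]
```

View pics/w15.png

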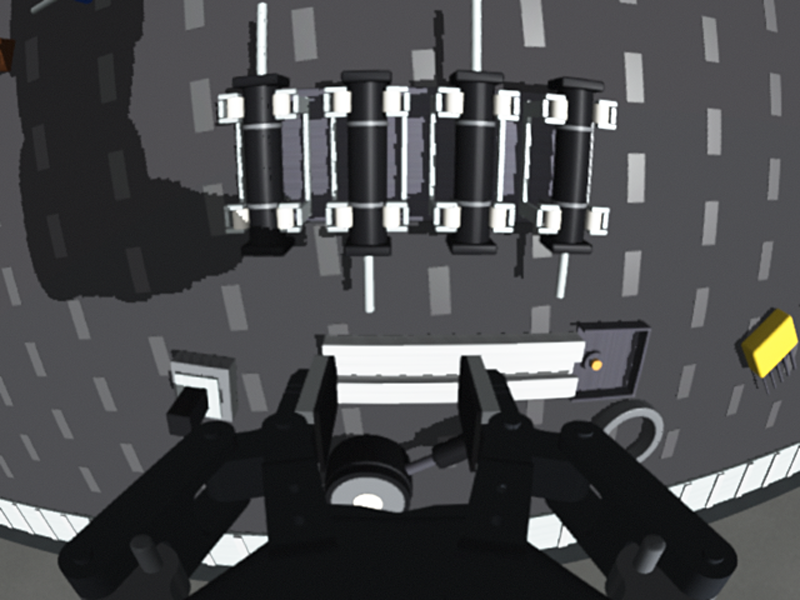

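View pics/s15.png

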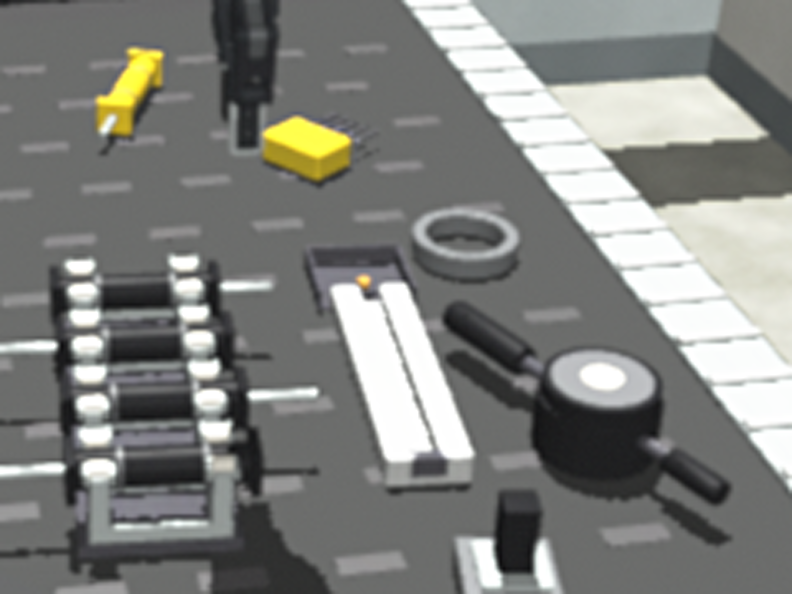

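All four black drivers are under the rollers, the stub is in the tray and the scraper is upright. Handing in.

```bash
python3 -c "
from h import *
print(env.close_job())"
```

```text
the job is handed in; nothing more can be done
None
```

The job is done and handed in at about 65 s, but the run broke the wrist-force limit once, so it may be judged a fail. While pressing the first screwdriver home, my downward steps were too big, and the wrist read about 125 N downward (about 132 N in all) against the 120 N limit. I backed off at once and kept to about 37 N for the other three.

- **Bolt and scraper:** There was one lodged bolt. I drove it out of the rail's open end into the catch tray, then put the scraper back upright in its stand.
- **Screwdrivers:** All four black screwdrivers are in the rack, one to a place. One of them was found a few centimetres from its first position, so I measured it again before picking it up. I left the green, yellow, blue and brown look-alikes alone.

**Last checks:**
- **Rack:** Every handle sits between its rollers, and three of the four stopped within about 0.5 mm of the predicted seated height. The first was judged from its picture, because it may have slipped a little in the grip.
- **Rail and tray:** The slot was empty, with the bolt about 24 mm past the rail's end in the tray.
- **Network readings:** In the last frame the network put a bolt at the hex-key holder, with low confidence. The picture and the earlier reading both show it in the tray.
- **Bystanders:** The switch, hex-key holder and tape were never touched.

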